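# Stand the colour chart up on its wire leg

### The arm

A 6-joint arm with a two-finger parallel gripper is mounted at the origin on the work surface. World frame = base frame: x ahead of the robot, y to its left, z up, the work surface at z = 0. Lengths are in mm, angles in rad, forces in N, time in s.
With the tool pointing down it reaches from about 325 to 775 mm from the base axis. Payload 5.5 kg.
Tool frame: the origin (TCP) lies at the very end of the fingers, on their centre line; the grasp point (between the pads) lies 19 mm behind it; z points along the fingers, y is the direction in which the jaws open and shut (so a half turn about z gives the same grasp; the last joint's range is limited). The gripper opens to 88 mm and grips with 3 to 60 N. Pads are 20 mm wide; open, the fingers measure 115 mm over their backs; the gripper's body (75 mm by 178 mm) begins 61 mm behind the grasp point.
Start: joints at [-1.313, 0.091, 1.231, -0, 1.82, -0.057], TCP at [185.775, -570.529, 222.631] pointing down, gripper open.
Joint ranges: [-2.87, 2.87], [-0.86, 2.18], [0.17, 2.46], [-1.51, 4.65], [0.06, 2.69], [-2.65, 2.65]. Speed limits (rad/s): [2.57, 2.57, 3.01, 3.14, 3.14, 3.14].

### API

Orientations are given as a 3x3 rotation matrix whose columns are the frame's x, y, z axes.
In Python, from bench import manip gives the robot as it stands.
- The arm moves only by the tool move_arm, never from a script. Its argument "rows" is one flat list of numbers, 7 for each row, row after row: the turn, a rotation vector about the tool's x, y, z in degrees, then the shift along the tool's x, y, z in mm, then the opening, from 0 (shut) to 1 (fully open). A call has 1 to 20 rows; each row is the pose to reach, as a shift and turn from the pose commanded when the call began, along the tool's axes at that moment; what a row does not reach only later rows make up. A row lasts 1/10 s, in which the tool goes at most 50 mm and 8.59 degrees, less where a joint would pass 70% of its speed; a pose out of reach is approached as far as the arm can. A call with a gripper value outside its range is refused whole. The fingers move at their own pace and stop on an object; "grip_force" is the grip in N (left out, the last holds). Time passes only in rows, so rows that repeat a pose let the fingers close. It gives the time, the measured TCP pose, the force and the opening at its end, in the units of the state.
- manip.state(): the state, without advancing time (a new reading comes with each control period).
- manip.capture(name): name is "scene" or "side" or "wrist"; returns the picture (480x640x3 uint8, blue, green, red); there is no depth.
- manip.get_calibration(name): a dict with "fx", "fy", "cx", "cy" (pixels), "R" (3x3) and "t" (3): a world point X has camera coordinates R X + t. Camera axes: x right, y down, z forward; pixel columns grow to the right and rows downward; lengths in mm; the calibration is good to about 2 mm. The wrist camera is an equidistant fisheye: a pixel r from the principal point sees the ray r / f radians off the axis. A picture is of the moment at which its call begins: read the wrist's pose just before it. get_calibration takes no time and is no camera call; for the wrist camera it gives the pose at the moment of the call.
- manip.job_done(): hands the job in, once; it reports no verdict.
The state is a dict: "clock": time; "joint_positions": joint angles; "qvel": joint speeds; "effort": joint torques, N m; "position": TCP position; "eef_rot": TCP orientation; "wrist_force": force on the tool from outside, world axes, zero at the start; "ft_torque": the same for the moment, N m; "opening": finger opening in mm.
Only numpy, scipy, OpenCV 4.12 (cv2) and the standard library are available. Lean on these libraries where they do the work, as an engineer would, in place of code of your own. Each camera call takes 0.05 s, during which the arm holds its last target.

### The job

The framed colour chart lies face down across the yellow foam block, its raised top edge sticking out on your right. Unfold the wire leg on its back until it is fully open against its stop, then tip the chart up on its bottom edge, right where it is, and ease it gently back onto the leg, never letting it drop, so that it is left standing there on its own. Do not knock the bottle, cans, cup, jar, sanding block or spatula around it out of place.

Things in the scene. Friction and masses are not known exactly. Their poses are not given: they have to be found in the camera images.
- chart_top (a point): Middle of the chart's top edge (mid-thickness), 160 mm from chart_base. At the start it is the raised edge, towards the robot's right: the chart slopes up about 21 degrees and sticks out 30 mm past the block; its underside there is about 55 mm above the bench, so fingers fit under it. Axes: x out of the back of the panel, y along the width, z from bottom to top edge.
- chart_base (a point): Middle of the chart's bottom edge (mid-thickness); same axes. At the start this edge lies on the bench, on the robot's left of the block. A rubber strip 8 mm high runs along it: it grips the bench and acts as a hinge line when the top is lifted.
- chart: The chart: stiff panel 160 mm tall, 130 wide, 10 thick, 0.4 to 0.65 kg, aluminium frame, plywood back, colour swatches on its face. Origin and axes as chart_base. At the start it lies face down. Stood up, it leans back about 17 degrees from vertical, over the leg.
- leg_foot (a point): Centre of the rubber-sleeved foot bar that closes the free end of the U-shaped wire leg: the bar lies along the chart's width, 12 mm in diameter and 56 mm long. Folded, it lies near the chart's bottom edge, its centre 16 mm off the back. Between the two side wires (68 mm apart, 7 mm thick) is only the bare back, so a finger fits on either side of the bar.
- leg_hinge (a point): Middle of the leg's hinge line, 122 mm up the chart from its bottom edge and 16 mm off the back surface; hinge brackets stand 29 to 44 mm either side of the middle, the middle itself is bare. The foot bar is 112 mm from it.
- leg (a joint): Opening of the leg in rad: 0 folded flat along the back, 0.66 fully open at its stop; the foot swings up, away from the back. The hinge is stiff (0.06 N m friction): the leg (35 g) stays where it is left. Once its foot is on the bench, pushing the chart further back folds it again.
- block_center (a point): Centre of the yellow foam block (32 x 150 mm, 34 mm high, 0.25 kg) lying loose on the bench under the chart. It may be nudged.
- spray_a_center (a point): Bystander: white spray can, 66 mm across, 170 mm tall (190 with nozzle); centre of its body, half-way up.
- spray_b_center (a point): Bystander: grey spray can, 66 mm across, 170 mm tall (190 with nozzle); centre of its body, half-way up.
- jar_center (a point): Bystander: amber clip-top glass jar, 86 mm across, 108 mm tall; centre of its body, half-way up.
- dropper_center (a point): Bystander: small white dropper bottle with a red spout, 40 mm across, 122 mm tall, standing beside the chart; centre of its body, half-way up.
- cup_center (a point): Bystander: beige paper-coloured mixing cup, 72 mm across, 85 mm tall; centre of its body, half-way up.
- sander_center (a point): Bystander: grey sanding block 95 x 55 x 30 mm lying flat; centre of its body, half-way up.
- spatula_grip (a point): Bystander: handle of a wooden-handled spatula 170 mm long lying flat beside the chart.

How it is judged:
By the outcome, as a careful person would: the job done as asked, in the order asked, and still so for the second after the job is handed in, with the robot touching nothing.
It also fails if it takes over 64 s, if anything falls off the work surface, if the arm or the gripper's body presses on something with over 40 N, if the wrist force passes 120 N, or if a joint passes its speed limit or range.

## Working session

There is one attempt and no reset: what is moved stays moved. The work goes in short steps, Python scripts to look and compute and a tool call to move; the robot and the scene stay as the last step left them, time stands still between calls to the robot, and variables do not carry over. Pictures are saved under pics/ and viewed, and the job is handed in when it is done.

Besides the shell and the picture viewer there is one more tool, called by a JSON object that holds its "op" and its "data", one argument or row to a line. move_arm: Moves the arm, as the interface text tells. Its arguments: {"type":"object","properties":{"rows":{"type":"array","items":{"type":"number"}},"grip_force":{"type":"number"}},"required":["rows"]}

```bash
ls; mkdir -p pics
python3 - <<'E'
from bench import manip
import cv2,numpy as np
s=manip.state();print({k:np.round(v,3).tolist() for k,v in s.items()})
for n in["scene","side","wrist"]:
    c=manip.get_calibration(n);print(n,{k:np.round(v,3).tolist() for k,v in c.items()})
    cv2.imwrite(f"pics/{n}0.png",manip.capture(n))
E
```

```text
pics
{'clock': 0.0, 'joint_positions': [-1.313, 0.092, 1.232, -0.0, 1.82, -0.057], 'qvel': [-0.001, 0.0, -0.001, -0.001, -0.0, 0.0], 'effort': [-0.0, -44.645, -40.645, 0.07, 0.029, -0.0], 'position': [185.697, -570.225, 221.503], 'eef_rot': [[0.951, 0.31, -0.001], [0.31, -0.951, 0.002], [0.0, -0.002, -1.0]], 'wrist_force': [0.751, -0.894, 0.502], 'ft_torque': [0.051, 0.007, 0.004], 'opening': 87.726}
scene {'fx': 600.687, 'fy': 600.687, 'cx': 312.022, 'cy': 245.064, 'R': [[-0.264, 0.964, -0.008], [0.806, 0.216, -0.551], [-0.53, -0.152, -0.834]], 't': [251.671, -410.914, 1434.987]}
side {'fx': 440.843, 'fy': 440.843, 'cx': 324.055, 'cy': 243.973, 'R': [[0.977, -0.211, 0.001], [-0.1, -0.47, -0.877], [0.186, 0.857, -0.481]], 't': [-572.555, 101.715, 829.087]}
wrist {'fx': 371.648, 'fy': 371.648, 'cx': 323.341, 'cy': 238.524, 'R': [[0.309, -0.951, -0.003], [-0.919, -0.3, 0.258], [-0.246, -0.077, -0.966]], 't': [-599.025, -30.269, 390.663]}
```

View pics/scene0.png

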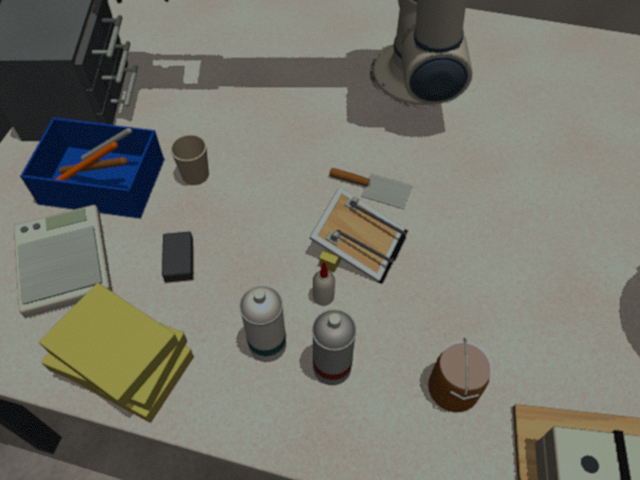

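View pics/side0.png

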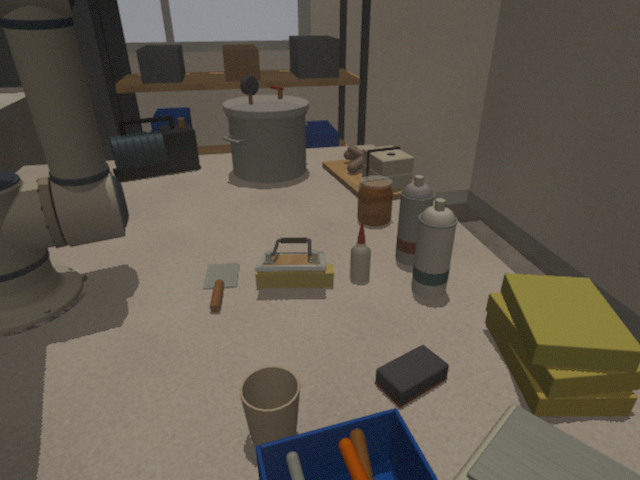

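View pics/wrist0.png

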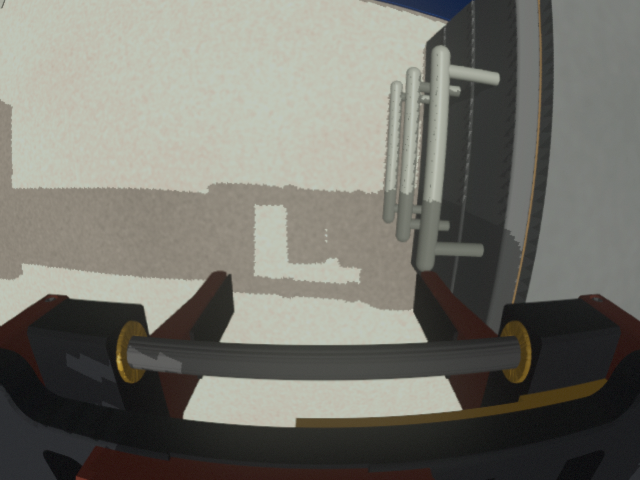

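Run:
```python
import cv2
a=cv2.imread("pics/scene0.png");cv2.imwrite("pics/sc_crop.png",cv2.resize(a[160:310,290:430],None,fx=5.3,fy=4,interpolation=cv2.INTER_CUBIC) if 0 else cv2.resize(a[160:300,295:425],None,fx=4.2,fy=4.2,interpolation=cv2.INTER_CUBIC))
a=cv2.imread("pics/side0.png");cv2.imwrite("pics/si_crop.png",cv2.resize(a[200:330,190:390],None,fx=4,fy=4,interpolation=cv2.INTER_CUBIC))
```

```text
(no output)
```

View pics/sc_crop.png

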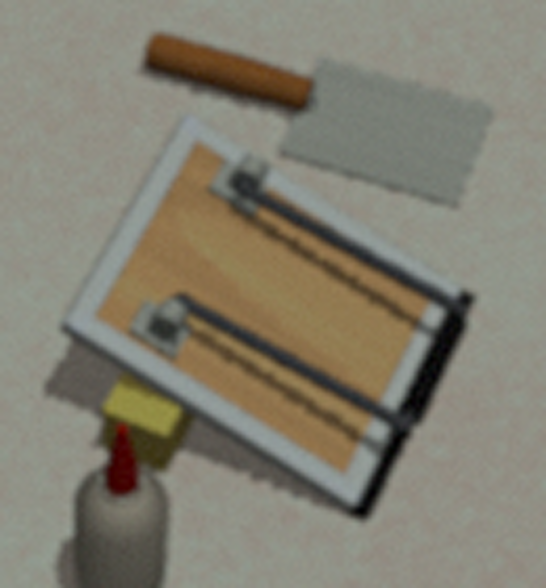

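View pics/si_crop.png

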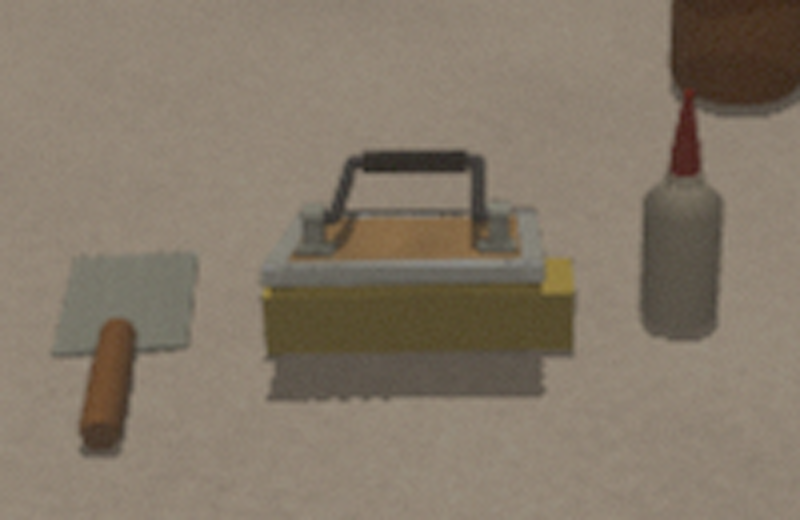

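```bash
cat > h.py <<'E'
import numpy as np, cv2
from bench import manip
from scipy.optimize import least_squares
def proj(n,X,c=None):
    c=c or manip.get_calibration(n); R=np.array(c["R"]);t=np.array(c["t"])
    p=(np.atleast_2d(X)@R.T)+t
    if n=="wrist":
        r=np.linalg.norm(p[:,:2],axis=1);th=np.arctan2(r,p[:,2]);u=p[:,:2]/r[:,None]*th[:,None]
    else: u=p[:,:2]/p[:,2:]
    return np.c_[c["fx"]*u[:,0]+c["cx"],c["fy"]*u[:,1]+c["cy"]]
def axes(a,p):
    d=np.array([np.cos(a),np.sin(a),0]);e=np.array([0,0,1.])
    z=np.cos(p)*d+np.sin(p)*e; x=-np.sin(p)*d+np.cos(p)*e
    return np.c_[x,np.cross(z,x),z]
def foot(q): # chart-frame foot/leg vector for opening q
    return np.array([5+16+112*np.sin(q),0,122-112*np.cos(q)])
E
python3 - <<'E'
from h import *
cs=manip.get_calibration("scene");cd=manip.get_calibration("side")
S=np.array([[340.2,187.4],[310.5,238.1],[379.5,280.2]]);SL=[(5,1,160),(5,-1,160),(5,-1,0)]
D=np.array([[256.2,266.2],[326.2,266.2]]);
def pts(v,l,sg): 
    R=axes(v[2],v[3]);b=np.array([v[0],v[1],5*np.cos(v[3])])
    return np.array([b+R@np.array([x,sg*65*y,z]) for x,y,z in l])
for sg in (1,-1):
  def f(v):
    return np.r_[(proj("scene",pts(v,SL,sg),cs)-S).ravel(),(proj("side",pts(v,[(5,1,160),(5,-1,160)],sg),cd)-D).ravel(),(v[3]-np.radians(21))*100]
  r=least_squares(f,[480,50,-np.pi/2,.37]);v=r.x
  print(sg,v[:2],np.degrees(v[2:]),r.cost,np.round(r.fun,1))
  R=axes(v[2],v[3]);b=np.array([v[0],v[1],5*np.cos(v[3])])
  print(R.round(3));print("top",b+R@[0,0,160],"hinge",b+R@[21,0,122])
  for q in (0,.1,.2,.3,.66): F=b+R@foot(q);print(q,F.round(1),proj("scene",F,cs).round(1),proj("side",F,cd).round(1))
# back-project other objs
def bp(c,u,z):
    R=np.array(c["R"]);t=np.array(c["t"]);o=-R.T@t;d=R.T@np.array([(u[0]-c["cx"])/c["fx"],(u[1]-c["cy"])/c["fy"],1]);return (o+d*(z-o[2])/d[2]).round(0)
print("dropper base side",bp(cd,(360.5,281),0),"scene top", bp(cs,(324.5,264),122))
print("spat",[bp(cs,(295+x/4.2,160+y/4.2),5) for x,y in((155,50),(305,95),(490,105),(460,205),(282,152))])
print("block", bp(cs,(295+105/4.2,160+405/4.2),34),bp(cs,(295+188/4.2,160+420/4.2),34))
print("sprayA", bp(cs,(260,295),190),"B",bp(cs,(333,318),190),"cup",bp(cs,(190,145),85),"sander",bp(cs,(178,250),30),"jar",bp(cs,(465,362),108))
E
```

```text
1 [529.96265652  45.95448251] [-100.95068303   20.73338439] 12.51683293160052 [-1.4 -0.8 -1.7 -1.5  2.4  3.1 -1.2  0.1  0.1 -0.6 -0.5]
[[ 0.067 -0.982 -0.178]
 [ 0.348  0.19  -0.918]
 [ 0.935  0.     0.354]]
top [ 501.53681158 -100.95883273   61.31936342] hinge [509.70022123 -58.76787666  67.50660582]
0 [529.6  44.1  27.9] [[394.4 250.5]] [[294.3 245.6]]
0.1 [530.3  47.4  38.5] [[396.7 248. ]] [[294.2 240.5]]
0.2 [530.7  49.8  49.5] [[398.5 245.2]] [[294.1 235.4]]
0.3 [530.9  51.   60.6] [[399.9 242.1]] [[294.  230.6]]
0.66 [530.   46.3 100.4] [[399.9 228.7]] [[293.3 214.6]]
-1 [ 630.480054   -107.22701332] [-196.23560766   19.46385179] 5130.345215482385 [-26.1   8.2  63.3 -13.9 -47.5  19.   18.5  11.7 -40.7 -23.5  -2.7]
[[ 0.32   0.28  -0.905]
 [-0.093  0.96   0.264]
 [ 0.943  0.     0.333]]
top [485.63988138 -65.04942395  58.02819156] hinge [526.75781831 -77.0230044   65.16602269]
0 [ 628.1 -106.5   27.8] [[302.6 276.3]] [[357.6 277.7]]
0.1 [ 631.2 -107.4   38.6] [[301.5 274.6]] [[359.5 273. ]]
0.2 [ 633.2 -108.    49.6] [[300.8 272.4]] [[360.8 268.1]]
0.3 [ 634.2 -108.3   60.7] [[300.3 269.5]] [[361.6 263.1]]
0.66 [ 628.8 -106.7  100.4] [[301.5 255.2]] [[359.5 244.4]]
dropper base side [643. -78.  -0.] scene top [649. -61. 122.]
spat [array([ 355., -120.,    5.]), array([364., -42.,   5.]), array([347.,  47.,   5.]), array([411.,  44.,   5.]), array([402., -45.,   5.])]
block [582. -86.  34.] [580. -49.  34.]
sprayA [ 766. -129.  190.] B [775. -16. 190.] cup [ 426. -396.   85.] sander [ 635. -347.   30.] jar [755. 189. 108.]
```

```bash
cat >> h.py <<'E'
import json,os
from scipy.spatial.transform import Rotation as Rn
def getc():
    s=manip.state(); return np.array(s["position"]),np.array(s["eef_rot"])
def rel(pt,Rt,p=None,R=None):
    if p is None: p,R=getc()
    rv=np.degrees(Rn.from_matrix(R.T@Rt).as_rotvec()); sh=R.T@(np.asarray(pt)-p)
    return np.r_[rv,sh].round(1)
def log():
    s=manip.state(); open("log.jsonl","a").write(json.dumps({k:np.asarray(v).tolist() for k,v in s.items()})+"\n"); return s
E
python3 - <<'E'
from h import *
log()
R=axes(np.radians(-100.95),np.radians(20.73)); Rt=np.c_[-R[:,1],R[:,2],-R[:,0]]
F=np.array([529.6,44,28]); print(rel(F+R[:,0]*150,Rt), F+R[:,0]*150)
E
```

```text
[ -20.4   -5.2   28.7  542.9 -524.    54.3] [539.68545782  96.12801099 168.28882354]
```

{"op": "move_arm", "data": {
  "rows": [-20.4, -5.2, 28.7, 543, -524, 54, 0.45, -20.4, -5.2, 28.7, 543, -524, 54, 0.45, -20.4, -5.2, 28.7, 543, -524, 54, 0.45, -20.4, -5.2, 28.7, 543, -524, 54, 0.45, -20.4, -5.2, 28.7, 543, -524, 54, 0.45, -20.4, -5.2, 28.7, 543, -524, 54, 0.45, -20.4, -5.2, 28.7, 543, -524, 54, 0.45, -20.4, -5.2, 28.7, 543, -524, 54, 0.45, -20.4, -5.2, 28.7, 543, -524, 54, 0.45, -20.4, -5.2, 28.7, 543, -524, 54, 0.45, -20.4, -5.2, 28.7, 543, -524, 54, 0.45, -20.4, -5.2, 28.7, 543, -524, 54, 0.45, -20.4, -5.2, 28.7, 543, -524, 54, 0.45, -20.4, -5.2, 28.7, 543, -524, 54, 0.45, -20.4, -5.2, 28.7, 543, -524, 54, 0.45, -20.4, -5.2, 28.7, 543, -524, 54, 0.45, -20.4, -5.2, 28.7, 543, -524, 54, 0.45, -20.4, -5.2, 28.7, 543, -524, 54, 0.45, -20.4, -5.2, 28.7, 543, -524, 54, 0.45, -20.4, -5.2, 28.7, 543, -524, 54, 0.45]
}}

```text
clock: 2.15
position: [539.6, 94.7, 169.2]
eef_rot: [[0.981, -0.18, -0.066], [-0.192, -0.917, -0.349], [0.002, 0.355, -0.935]]
wrist_force: [0.3, 0.4, 0.4]
opening: 39.5
```

Run:
```python
from h import *
s=log();print(np.round(s["joint_positions"],3))
c=manip.get_calibration("wrist");json.dump({k:np.asarray(v).tolist() for k,v in c.items()},open("w1.json","w"))
cv2.imwrite("pics/w1.png",manip.capture("wrist"))
```

```text
[ 0.311  0.097  1.359 -0.331  1.85   2.01 ]
```

View pics/w1.png

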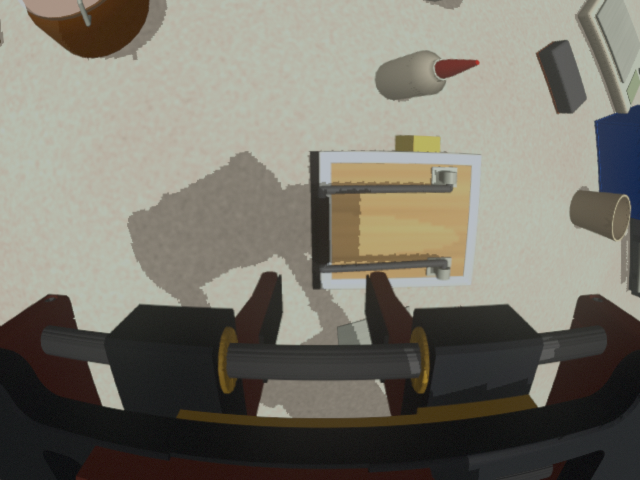

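Run:
```python
import cv2
a=cv2.imread("pics/w1.png");cv2.imwrite("pics/w1c.png",cv2.resize(a[140:300,300:490],None,fx=4,fy=3.75 if 0 else 4,interpolation=cv2.INTER_CUBIC)[:600])
```

```text
(no output)
```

View pics/w1c.png

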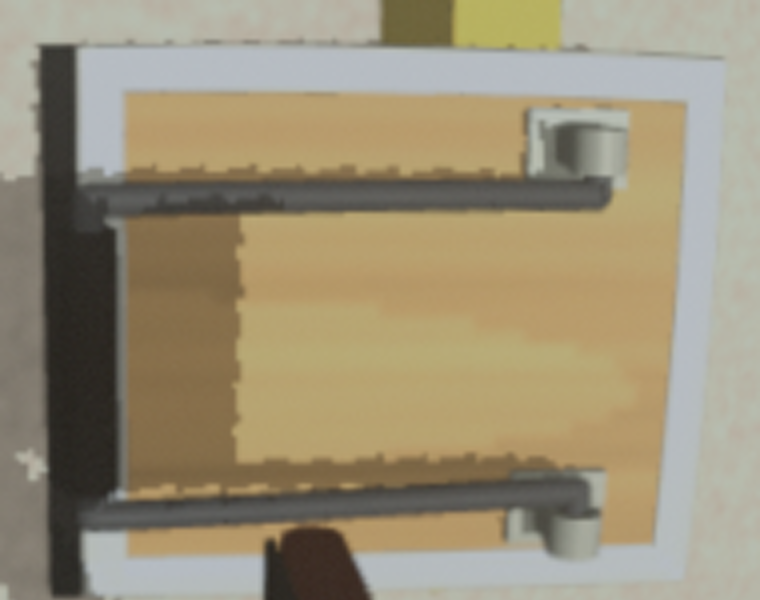

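```bash
cat > fit.py <<'E'
from h import *
cs=manip.get_calibration("scene");cd=manip.get_calibration("side");cw=json.load(open("w1.json"))
S=[[340.2,187.4],[310.5,238.1],[380.5,282]];SL=[(5,65,160),(5,-65,160),(5,-65,0)]
D=[[256.2,266.2],[326.2,266.2]];DL=SL[:2]
W=[[480.5,154.3],[470.8,285],[310,151.3],[313,289.3]];WL=[(5,-65,160),(5,65,160),(5,-65,0),(5,65,0)]
def f(v):
    R=axes(v[2],v[3]);b=np.array([v[0],v[1],v[5]]);F=foot(v[4])
    g=lambda n,L,c,o:(proj(n,np.array(L+[F])@R.T+b,c)-np.array(o))
    return np.r_[g("scene",SL,cs,S+[[400,245]]).ravel()*.7,g("side",DL,cd,D+[[293.8,240]]).ravel(),g("wrist",WL,cw,W+[[322.5,230]]).ravel()*2,(v[3]-np.radians(21))*100,(v[5]-5*np.cos(v[3]))*1]
r=least_squares(f,[530,46,-1.76,.37,0.1,5]);v=r.x
R=axes(v[2],v[3]);b=np.array([v[0],v[1],v[5]])
if __name__=="__main__":
    print(v[:2],np.degrees(v[2:4]),v[4:],r.cost);print(r.fun.round(1))
    print("top",b+R@[0,0,160],"hinge",b+R@[21,0,122],"foot",b+R@foot(v[4]),"foot0",b+R@foot(0));print(R.round(3))
E
python3 fit.py
```

```text
[528.00173808  46.17730513] [-100.38441088   20.54977727] [0.11303638 3.76411222] 12.383553628217802
[-1.3 -0.5 -1.  -0.9  1.4  0.5 -2.   1.5 -1.5  1.  -0.2 -0.1 -0.5  0.2
  1.8 -0.1  0.3 -0.7 -1.  -0.4 -1.4 -0.   0.3  0.9 -0.8 -0.9]
top [ 500.99666818 -101.18755853   59.92747358] hinge [508.73908581 -58.93770238  66.25239452] foot [528.32132029  47.92124394  39.0181939 ] foot0 [527.64263474  44.21770218  26.93804156]
[[ 0.063 -0.984 -0.169]
 [ 0.345  0.18  -0.921]
 [ 0.936  0.     0.351]]
```

Run:
```python
from fit import *
Rt=np.c_[-R[:,1],R[:,2],-R[:,0]]
for x in(60,13): print(rel(b+R@[x,0,10.5],Rt), b+R@[x,0,10.5])
```

```text
[ 3.000e-01  1.000e-01 -7.000e-01 -2.400e+00 -1.300e+00  1.125e+02] [530.02585474  57.22277461  63.63188783]
[ 3.000e-01  1.000e-01 -7.000e-01 -2.300e+00 -1.500e+00  1.595e+02] [527.05206731  40.99501516  19.6226114 ]
```

{"op": "move_arm", "data": {
  "rows": [0.3, 0.1, -0.7, -2.4, -1.4, 30, 0.3, 0.3, 0.1, -0.7, -2.4, -1.4, 60, 0.3, 0.3, 0.1, -0.7, -2.4, -1.4, 90, 0.3, 0.3, 0.1, -0.7, -2.4, -1.4, 110, 0.3, 0.3, 0.1, -0.7, -2.4, -1.4, 112, 0.3, 0.3, 0.1, -0.7, -2.4, -1.4, 112, 0.3],
  "grip_force": 5
}}

```text
clock: 2.8
position: [530.1, 58.0, 63.9]
eef_rot: [[0.984, -0.168, -0.064], [-0.179, -0.921, -0.345], [-0.001, 0.351, -0.936]]
wrist_force: [-0.1, 0.8, 0.2]
opening: 26.2
```

Run:
```python
from h import *
s=log();print(np.round(s["position"],1),s["opening"])
cv2.imwrite("pics/w2.png",manip.capture("wrist"))
a=manip.capture("side");cv2.imwrite("pics/s2.png",cv2.resize(a[170:310,220:400],None,fx=4,fy=4))
```

```text
[530.1  58.   63.9] 26.23383049702442
```

View pics/w2.png

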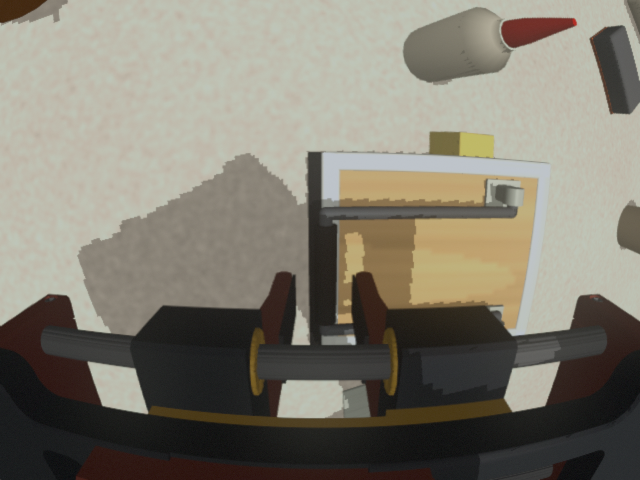

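View pics/s2.png

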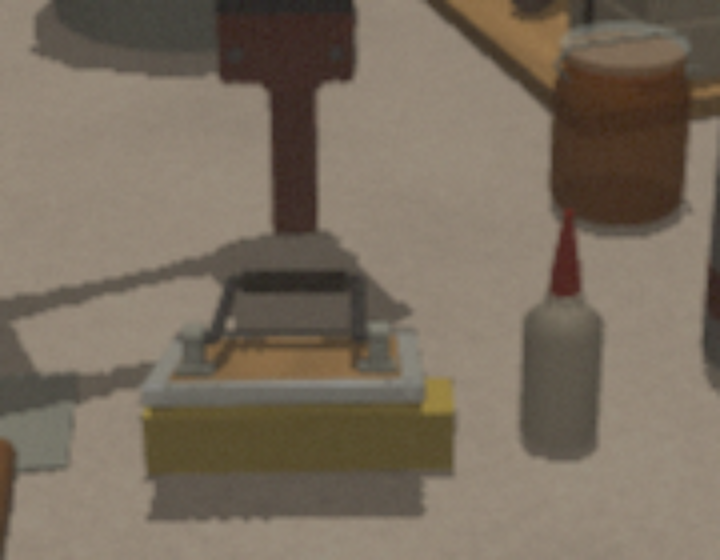

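{"op": "move_arm", "data": {
  "rows": [0, 0, 0, 0, 0, 12, 0.3, 0, 0, 0, 0, 0, 24, 0.3, 0, 0, 0, 0, 0, 34, 0.3, 0, 0, 0, 0, 0, 42, 0.3, 0, 0, 0, 0, 0, 46, 0.3, 0, 0, 0, 0, 0, 46, 0.3, 0, 0, 0, 0, 0, 46, 0.3]
}}

```text
clock: 3.6
position: [527.5, 42.6, 20.6]
eef_rot: [[0.984, -0.167, -0.064], [-0.179, -0.922, -0.345], [-0.001, 0.351, -0.937]]
wrist_force: [0.1, -0.4, 0.8]
opening: 26.3
```

Run:
```python
from h import *
s=log();print(np.round(s["position"],1),s["opening"],s["wrist_force"])
cv2.imwrite("pics/w3.png",manip.capture("wrist")[150:400,200:450])
```

```text
[527.5  42.6  20.6] 26.269112714706182 [ 0.11718893 -0.44004575  0.7958257 ]
```

View pics/w3.png

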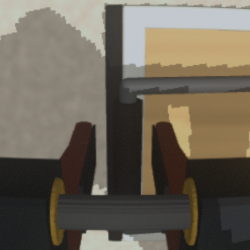

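{"op": "move_arm", "data": {
  "rows": [0, 0, 0, 0, 0, 0, 0, 0, 0, 0, 0, 0, 0, 0, 0, 0, 0, 0, 0, 0, 0, 0, 0, 0, 0, 0, 0, 0, 0, 0, 0, 0, 0, 0, 0],
  "grip_force": 5
}}

```text
clock: 4.15
position: [527.5, 42.2, 20.6]
eef_rot: [[0.984, -0.167, -0.064], [-0.179, -0.921, -0.346], [-0.001, 0.351, -0.936]]
wrist_force: [-0.4, -3.6, 1.4]
opening: 11.8
```

Run:
```python
from fit import *
p,Rt=getc(); h=b+R@[21,0,122]; 
print("tcp in chart",R.T@(p-b)); r=Rt.T@(p-h); print("r",r.round(1))
for a in range(3,46,3):
    Q=Rn.from_rotvec([np.radians(a),0,0]).as_matrix(); print(a,(Q@r-r).round(1))
```

```text
tcp in chart [14.3925554  -0.20613201  9.70403254]
r [   0.4 -112.3    6.6]
3 [-0.  -0.2 -5.9]
6 [ -0.   -0.1 -11.8]
9 [  0.    0.4 -17.6]
12 [ -0.    1.1 -23.5]
15 [  0.    2.1 -29.3]
18 [  0.    3.5 -35. ]
21 [  0.    5.1 -40.7]
24 [  0.    7.  -46.2]
27 [  0.    9.3 -51.7]
30 [  0.   11.8 -57. ]
33 [  0.   14.5 -62.2]
36 [ -0.   17.6 -67.3]
39 [  0.   20.9 -72.1]
42 [  0.   24.5 -76.8]
45 [  0.   28.3 -81.3]
```

{"op": "move_arm", "data": {
  "rows": [1.5, 0, 0, 0, 0.5, -3, 0, 3, 0, 0, 0, 0.6, -5.9, 0, 6, 0, 0, 0, 0.7, -11.8, 0, 9, 0, 0, 0, 1.1, -17.6, 0, 12, 0, 0, 0, 1.8, -23.5, 0, 15, 0, 0, 0, 2.8, -29.3, 0, 18, 0, 0, 0, 4.2, -35, 0, 21, 0, 0, 0, 5.8, -40.7, 0, 24, 0, 0, 0, 7.7, -46.2, 0, 24, 0, 0, 0, 7.7, -46.2, 0]
}}

```text
clock: 5.15
position: [529.5, 51.7, 67.9]
eef_rot: [[0.984, -0.18, 0.012], [-0.18, -0.982, 0.064], [0.001, -0.065, -0.998]]
wrist_force: [-0.6, 4.4, 0.9]
opening: 11.8
```

Run:
```python
from h import *
s=log();print(np.round(s["position"],1),s["opening"],s["wrist_force"])
a=manip.capture("side");cv2.imwrite("pics/s4.png",cv2.resize(a[170:310,220:400],None,fx=4,fy=4))
a=manip.capture("scene");cv2.imwrite("pics/c4.png",cv2.resize(a[160:300,295:425],None,fx=4.2,fy=4.2))
```

```text
[529.5  51.7  67.9] 11.758806387877602 [-0.59860357  4.35065884  0.88715952]
```

View pics/s4.png

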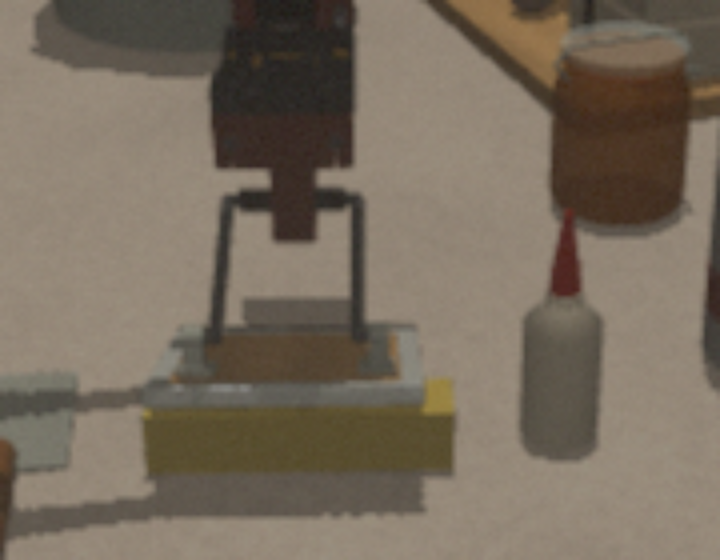

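View pics/c4.png

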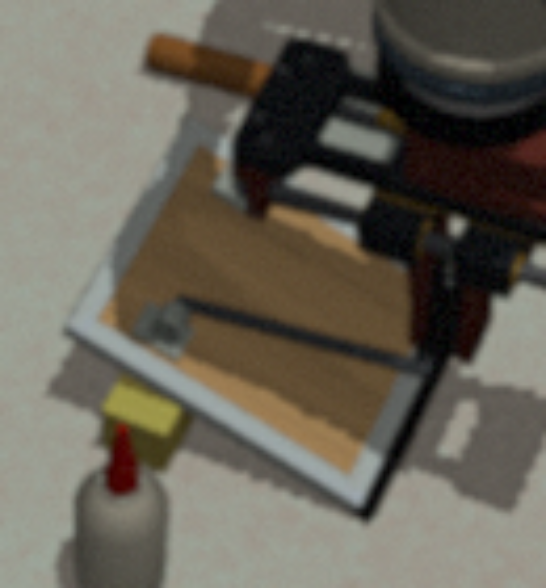

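Run:
```python
from fit import *
p,Rt=getc(); h=b+R@[21,0,122]
r=Rt.T@(p-h); print("r",r.round(1))
for a in (1,2,3,4,5,6,7,8,9,10,12,14):
    Q=Rn.from_rotvec([np.radians(a),0,0]).as_matrix(); print(a,(Q@r-r).round(1))
```

```text
r [   0.4 -112.8    6.3]
1 [ 0.  -0.1 -2. ]
2 [ 0.  -0.2 -3.9]
3 [-0.  -0.2 -5.9]
4 [ 0.  -0.2 -7.9]
5 [ 0.  -0.1 -9.9]
6 [ -0.   -0.  -11.8]
7 [ -0.    0.1 -13.8]
8 [ -0.    0.2 -15.8]
9 [  0.    0.4 -17.7]
10 [  0.    0.6 -19.7]
12 [ -0.    1.2 -23.6]
14 [ -0.    1.8 -27.5]
```

{"op": "move_arm", "data": {
  "rows": [0, 0, 0, 0, -0.4, 0, 0, 2, 0, 0, 0, -0.6, -3.9, 0, 4, 0, 0, 0, -0.6, -7.9, 0, 5, 0, 0, 0, -0.5, -9.9, 0, 5, 0, 0, 0, -0.5, -9.9, 0]
}}

```text
clock: 5.75
position: [529.0, 51.3, 76.1]
eef_rot: [[0.984, -0.177, 0.025], [-0.179, -0.973, 0.145], [-0.002, -0.147, -0.989]]
wrist_force: [0.1, 2.1, 0.0]
opening: 11.7
```

{"op": "move_arm", "data": {
  "rows": [1, 0, 0, 0, 0, -2, 0, 1, 0, 0, 0, 0, -2, 0]
}}

```text
clock: 5.95
position: [529.0, 51.1, 78.3]
eef_rot: [[0.984, -0.176, 0.028], [-0.178, -0.97, 0.163], [-0.001, -0.165, -0.986]]
wrist_force: [0.8, 2.4, 0.1]
opening: 11.9
```

{"op": "move_arm", "data": {
  "rows": [1, 0, 0, 0, 0, -2, 0, 1, 0, 0, 0, 0, -2, 0]
}}

```text
clock: 6.15
position: [528.9, 50.7, 80.4]
eef_rot: [[0.984, -0.176, 0.031], [-0.179, -0.967, 0.18], [-0.001, -0.183, -0.983]]
wrist_force: [0.3, 2.1, 0.9]
opening: 11.9
```

{"op": "move_arm", "data": {
  "rows": [1, 0, 0, 0, 0, -2, 0, 1, 0, 0, 0, 0, -2, 0]
}}

```text
clock: 6.35
position: [528.9, 50.3, 82.4]
eef_rot: [[0.984, -0.176, 0.034], [-0.179, -0.964, 0.197], [-0.001, -0.2, -0.98]]
wrist_force: [0.6, 2.5, 0.2]
opening: 12.0
```

{"op": "move_arm", "data": {
  "rows": [1, 0, 0, 0, 0, -2, 0, 1, 0, 0, 0, 0, -2, 0]
}}

```text
clock: 6.55
position: [528.8, 49.8, 84.4]
eef_rot: [[0.984, -0.175, 0.037], [-0.179, -0.96, 0.214], [-0.001, -0.217, -0.976]]
wrist_force: [0.1, 2.9, 0.5]
opening: 11.9
```

Run:
```python
from h import *
s=log();print(np.round(s["position"],1),s["opening"],s["wrist_force"])
a=manip.capture("side");cv2.imwrite("pics/s5.png",cv2.resize(a[170:310,220:400],None,fx=4,fy=4))
a=manip.capture("scene");cv2.imwrite("pics/c5.png",cv2.resize(a[160:300,295:425],None,fx=4.2,fy=4.2))
```

```text
[528.8  49.8  84.4] 11.874656949728895 [0.13569508 2.89579361 0.53047285]
```

View pics/s5.png

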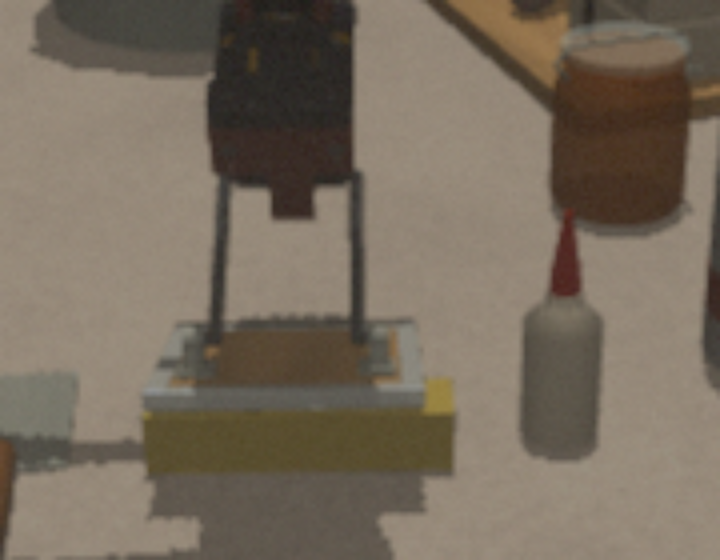

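Run:
```python
import cv2,numpy as np
a=cv2.imread("pics/s2.png");b=cv2.imread("pics/s4.png");c=cv2.imread("pics/s5.png")
z=lambda i:cv2.resize(i[300:420,120:470],None,fx=2.2,fy=1.6)
cv2.imwrite("pics/cmp.png",np.vstack([z(a),z(b),z(c)]))
a=cv2.imread("pics/c4.png");b=cv2.imread("pics/c5.png")
cv2.imwrite("pics/cmp2.png",np.hstack([a[280:540,40:440],b[280:540,40:440]]))
```

```text
(no output)
```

View pics/cmp.png

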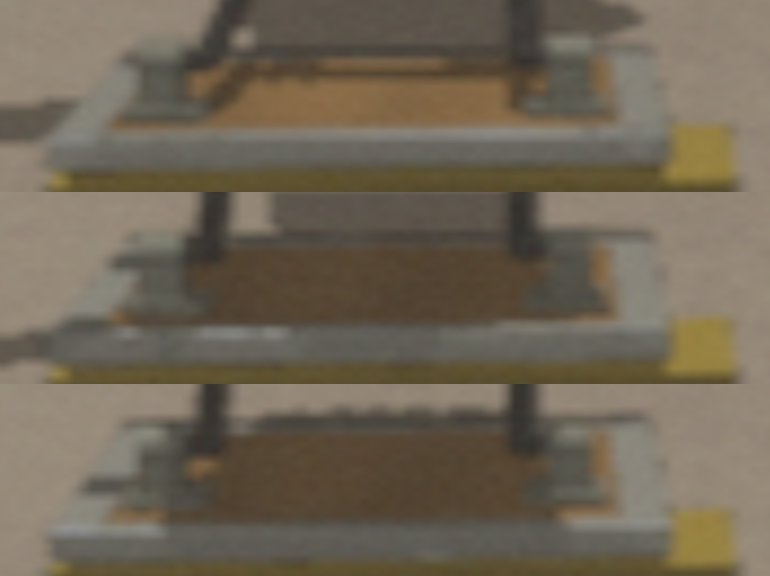

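View pics/cmp2.png

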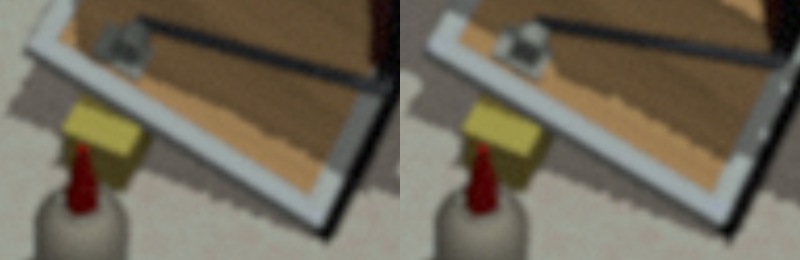

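{"op": "move_arm", "data": {
  "rows": [-0.5, 0, 0, 0, 0, 1, 0, -0.7, 0, 0, 0, 0, 1.4, 0, -0.7, 0, 0, 0, 0, 1.4, 0, -0.7, 0, 0, 0, 0, 1.4, 0.1, -0.7, 0, 0, 0, 0, 1.4, 0.15, -0.7, 0, 0, 0, 0, 1.4, 0.3, -0.7, 0, 0, 0, 0, 1.4, 0.3]
}}

```text
clock: 7.35
position: [528.7, 49.6, 82.5]
eef_rot: [[0.984, -0.176, 0.035], [-0.179, -0.963, 0.2], [-0.002, -0.203, -0.979]]
wrist_force: [0.1, 0.3, -0.8]
opening: 24.8
```

Run:
```python
from h import *
s=log();print(np.round(s["position"],1),s["opening"],s["wrist_force"])
a=manip.capture("side");cv2.imwrite("pics/s6.png",cv2.resize(a[170:310,220:400],None,fx=4,fy=4))
```

```text
[528.7  49.6  82.5] 24.783286190913042 [ 0.10105537  0.32300062 -0.82823251]
```

View pics/s6.png

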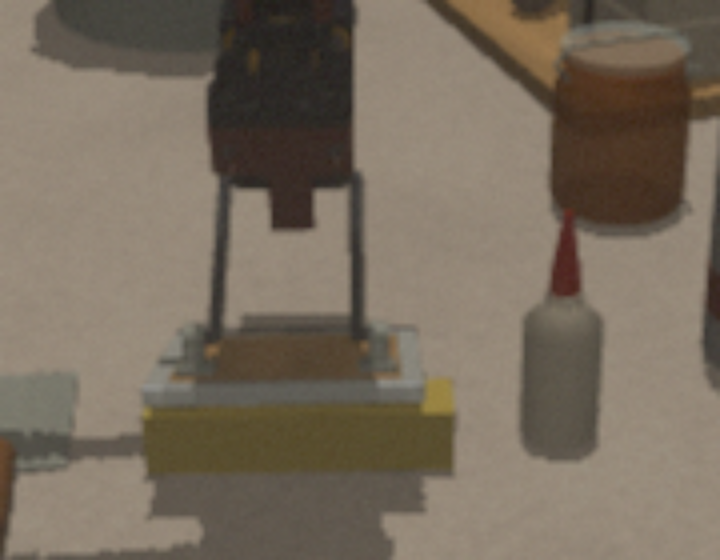

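{"op": "move_arm", "data": {
  "rows": [0, 0, 0, 0, 0, -20, 0.3, 0, 0, 0, 0, 0, -50, 0.3, 0, 0, 0, 0, 0, -90, 0.3, 0, 0, 0, 0, 0, -120, 0.3, 0, 0, 0, 0, 0, -120, 0.3]
}}

```text
clock: 7.9
position: [526.4, 24.9, 205.8]
eef_rot: [[0.984, -0.174, 0.044], [-0.18, -0.963, 0.199], [0.007, -0.204, -0.979]]
wrist_force: [0.2, -0.5, 0.5]
opening: 26.4
```

```bash
cat > kin.py <<'E'
from h import *
def rz(a):c,s=np.cos(a),np.sin(a);return np.array([[c,-s,0],[s,c,0],[0,0,1]])
def ry(a):c,s=np.cos(a),np.sin(a);return np.array([[c,0,s],[0,1,0],[-s,0,c]])
def fk(q,k):
    d1,a1,L2,a3,d4,d6,o3,s4,s6,c6=k
    R1=rz(q[0]);p=R1@[a1,0,d1];R2=R1@ry(q[1]);p=p+R2@[0,0,L2]
    R3=R2@ry(q[2]+o3);p=p+R3@[a3,0,d4]
    R4=R3@rz(s4*q[3]);R5=R4@ry(q[4]-o3);R6=R5@rz(s6*q[5]+c6);return p+R6@[0,0,d6],R6
E
python3 - <<'E'
from kin import *
log()
L=[json.loads(l) for l in open("log.jsonl")]
best=None
for s4 in(1,-1):
  for s6 in(1,-1):
    def f(k):
        kk=list(k[:7])+[s4,s6,k[7]]; o=[]
        for s in L:
            p,R=fk(s["joint_positions"],kk);o+=[(p-s["position"]),300*(R-np.array(s["eef_rot"])).ravel()]
        return np.r_[np.concatenate(o),np.r_[k[0]-400,k[1],k[2]-450,k[3],k[4]-450,k[5]-250]*.0003]
    for c in(0,1.57,3.14,-1.57):
        r=least_squares(f,[400,0,450,0,450,250,0,c])
        if best is None or r.cost<best[0]: best=(r.cost,s4,s6,r.x)
    print(s4,s6,best)
k=best[3];json.dump(list(k[:7])+[best[1],best[2],k[7]],open("kin.json","w"))
for s in L:
    p,R=fk(s["joint_positions"],json.load(open("kin.json")));print((p-s["position"]).round(1),np.round(s["joint_positions"],2))
E
```

```text
1 1 (np.float64(4531.287329244559), 1, 1, array([ 1.52793291e+02,  9.19978212e-01,  3.61226200e+02,  1.04986199e+02,
        5.55484783e+02,  3.29759819e+02, -8.83909984e-03,  1.57050404e+00]))
1 -1 (np.float64(4531.287329244559), 1, 1, array([ 1.52793291e+02,  9.19978212e-01,  3.61226200e+02,  1.04986199e+02,
        5.55484783e+02,  3.29759819e+02, -8.83909984e-03,  1.57050404e+00]))
-1 1 (np.float64(4531.287329244559), 1, 1, array([ 1.52793291e+02,  9.19978212e-01,  3.61226200e+02,  1.04986199e+02,
        5.55484783e+02,  3.29759819e+02, -8.83909984e-03,  1.57050404e+00]))
-1 -1 (np.float64(4531.287329244559), 1, 1, array([ 1.52793291e+02,  9.19978212e-01,  3.61226200e+02,  1.04986199e+02,
        5.55484783e+02,  3.29759819e+02, -8.83909984e-03,  1.57050404e+00]))
[-33.2  -7.4   0.3] [-1.31  0.09  1.23  0.    1.82 -0.06]
[  9.7 -25.9  -0.9] [ 0.31  0.1   1.36 -0.33  1.85  2.01]
[  7.4 -26.7  -0.4] [ 0.25  0.08  1.56 -0.32  1.65  2.  ]
[  6.2 -27.   -0.2] [ 0.23  0.09  1.63 -0.33  1.57  2.  ]
[ -0.9 -35.2   0.7] [-0.01 -0.08  1.68  0.06  1.53  1.74]
[ -4.6 -38.    0.3] [-0.11 -0.11  1.69  0.22  1.55  1.63]
[ -4.3 -37.7   0.3] [-0.1  -0.11  1.69  0.2   1.55  1.64]
[ -5.  -37.8  -0.1] [-0.15 -0.15  1.51  0.21  1.76  1.64]
```

```bash
cat > kin.py <<'E'
from h import *
def rz(a):c,s=np.cos(a),np.sin(a);return np.array([[c,-s,0],[s,c,0],[0,0,1]])
def ry(a):c,s=np.cos(a),np.sin(a);return np.array([[c,0,s],[0,1,0],[-s,0,c]])
def fk(q,k):
    d1,a1,L2,a3,d4,d6,o3,c6,b1,b5,a5,s4,s6=k
    R1=rz(q[0]);p=R1@[a1,b1,d1];R2=R1@ry(q[1]);p=p+R2@[0,0,L2]
    R3=R2@ry(q[2]+o3);p=p+R3@[a3,0,d4]
    R4=R3@rz(s4*q[3]);p=p+R4@[0,b5,0];R5=R4@ry(q[4]-o3);R6=R5@rz(s6*q[5]+c6);return p+R5@[a5,0,0]+R6@[0,0,d6],R6
E
python3 - <<'E'
from kin import *
L=[json.loads(l) for l in open("log.jsonl")]
res=[]
for s4 in(1,-1):
  for s6 in(1,-1):
    def f(k):
        kk=list(k)+[s4,s6]; o=[]
        for s in L:
            p,R=fk(s["joint_positions"],kk);o+=[(p-s["position"]),300*(R-np.array(s["eef_rot"])).ravel()]
        return np.r_[np.concatenate(o),(k-np.r_[400,0,450,0,450,250,0,k[7],0,0,0])*.003]
    for c in(0,1.57,3.14,-1.57):
        r=least_squares(f,[400,0,450,0,450,250,0,c,0,0,0]);res.append((r.cost,s4,s6,r.x))
res.sort(key=lambda t:t[0])
for t in res[:3]: print(t[:3],t[3].round(3))
t=res[0];K=list(t[3])+list(t[1:3]);json.dump(K,open("kin.json","w"))
for s in L:
    p,R=fk(s["joint_positions"],K);print((p-s["position"]).round(1),np.abs(R-s["eef_rot"]).max().round(4))
E
```

```text
(np.float64(0.4370585579881013), 1, 1) [1.57226e+02 1.20000e-02 3.72583e+02 9.69050e+01 5.58491e+02 3.49344e+02
 0.00000e+00 1.57100e+00 3.39970e+01 4.00000e-03 3.00000e-03]
(np.float64(0.43705855798811044), 1, 1) [1.57226e+02 1.20000e-02 3.72583e+02 9.69050e+01 5.58491e+02 3.49344e+02
 0.00000e+00 1.57100e+00 3.39970e+01 4.00000e-03 3.00000e-03]
(np.float64(0.43705855798811455), 1, 1) [1.57226e+02 1.20000e-02 3.72583e+02 9.69050e+01 5.58491e+02 3.49344e+02
 0.00000e+00 1.57100e+00 3.39970e+01 4.00000e-03 3.00000e-03]
[ 0. -0. -0.] 0.0
[-0. -0. -0.] 0.0
[-0. -0.  0.] 0.0
[-0. -0.  0.] 0.0
[0. 0. 0.] 0.0
[ 0. -0.  0.] 0.0
[ 0. -0.  0.] 0.0
[ 0. -0. -0.] 0.0
```

```bash
cat > plan.py <<'E'
from kin import *
import fit
K=json.load(open("kin.json"));lo=np.array([-2.87,-.86,.17,-1.51,.06,-2.65]);hi=np.array([2.87,2.18,2.46,4.65,2.69,2.65])
A0=fit.v[2];P0=fit.b+fit.R@[-5,0,0];P0[2]=0
d=np.array([np.cos(A0),np.sin(A0),0])
def chart(p):
    R=axes(A0,p)
    return (P0+R@[5,0,0] if p<=np.pi/2 else P0-10*d+R@[-5,0,0]),R
def tool(p,dl,w,s=15,gap=0,sg=1):
    """lower-finger inner tip at face, s below top edge, gap below face"""
    b,R=chart(p);x,z=R[:,0],R[:,2]
    tz=-(np.cos(dl)*z+np.sin(dl)*x);ty=np.cos(dl)*x-np.sin(dl)*z
    T=b+R@[-5-gap,0,160-s]+ty*w/2
    ty=sg*ty;return T,np.c_[np.cross(ty,tz),ty,tz]
def ik(T,R,q0):
    def f(q):
        p,r=fk(q,K);return np.r_[(p-T),300*(r-R).ravel()]
    r=least_squares(f,np.clip(q0,lo+1e-3,hi-1e-3),bounds=(lo,hi));return r.x,np.abs(r.fun).max()
def body(T,R):
    c=[T-R[:,2]*80+a*89*R[:,1]+e*37.5*R[:,0] for a in(1,-1) for e in(1,-1)];return min(x[2] for x in c)
E
python3 - <<'E'
from plan import *
D=np.radians
q0=np.array(manip.state()["joint_positions"]);print(q0.round(2),P0)
for sg in(1,-1):
  print("sg",sg);sols=[]
  T,R=tool(D(20.5),D(18),40,15,4,sg);T=T-R[:,2]*90
  rng=np.random.default_rng(0)
  for i in range(60):
    q,e=ik(T,R,rng.uniform(lo,hi))
    if e<.5 and not any(np.abs(q-x).max()<.05 for x in sols): sols.append(q)
  for q in sols:
    print("S",q.round(2));ok=q.copy()
    for p,dl,w,back in[(20.5,18,40,0),(20.5,18,40,0),(35,18,40,0),(45,10,40,0),(45,0,40,0),(50,0,12.5,0),(70,0,12.5,0),(90,0,12.5,0),(107,0,12.5,0),(107,0,40,90)]:
        T,R=tool(D(p),D(dl),w,15,0,sg);T=T-R[:,2]*back;ok,e=ik(T,R,ok);print("  ",p,dl,T.round(0),ok.round(2),round(e,1),"body",round(body(T,R)))
E
```

```text
[-0.15 -0.15  1.51  0.21  1.76  1.64] [527.68537771  44.45094774   0.        ]
sg 1
S [-0.81  0.19  1.54  0.74  1.93 -2.12]
   20.5 18 [505. -77.  66.] [-0.71  0.16  1.68  0.77  1.79 -2.12] 0.0 body 47
   20.5 18 [505. -77.  66.] [-0.71  0.16  1.68  0.77  1.79 -2.12] 0.0 body 47
   35 18 [509. -57.  95.] [-0.57 -0.02  1.69  0.6   1.72 -1.95] 0.0 body 106
   45 10 [512. -40. 114.] [-0.53 -0.06  1.69  0.58  1.72 -1.89] 0.0 body 128
   45 0 [512. -42. 117.] [-0.61  0.01  1.68  0.72  1.78 -1.97] 0.0 body 110
   50 0 [512. -43. 115.] [-0.57 -0.02  1.68  0.65  1.75 -1.93] 0.0 body 119
   70 0 [520.   1. 138.] [-0.3  -0.14  1.65  0.35  1.67 -1.66] 0.0 body 183
   90 0 [529.  51. 145.] [ 0.03 -0.1   1.55  0.    1.68 -1.36] 0.0 body 225
   107 0 [536.  92. 140.] [ 0.28  0.06  1.44 -0.27  1.77 -1.15] 0.0 body 190
   107 0 [544. 131. 222.] [ 0.34  0.11  1.24 -0.27  1.93 -1.13] 0.0 body 272
sg -1
S [-0.81  0.19  1.54  0.74  1.93  1.02]
   20.5 18 [505. -77.  66.] [-0.71  0.16  1.68  0.77  1.79  1.02] 0.0 body 47
   20.5 18 [505. -77.  66.] [-0.71  0.16  1.68  0.77  1.79  1.02] 0.0 body 47
   35 18 [509. -57.  95.] [-0.57 -0.02  1.69  0.6   1.72  1.19] 0.0 body 106
   45 10 [512. -40. 114.] [-0.53 -0.06  1.69  0.58  1.72  1.25] 0.0 body 128
   45 0 [512. -42. 117.] [-0.61  0.01  1.68  0.72  1.78  1.17] 0.0 body 110
   50 0 [512. -43. 115.] [-0.57 -0.02  1.68  0.65  1.75  1.21] 0.0 body 119
   70 0 [520.   1. 138.] [-0.3  -0.14  1.65  0.35  1.67  1.49] 0.0 body 183
   90 0 [529.  51. 145.] [ 0.03 -0.1   1.55  0.    1.68  1.78] 0.0 body 225
   107 0 [536.  92. 140.] [ 0.28  0.06  1.44 -0.27  1.77  1.99] 0.0 body 190
   107 0 [544. 131. 222.] [ 0.34  0.11  1.24 -0.27  1.93  2.01] 0.0 body 272
```

```bash
cat > pre.py <<'E'
from plan import *
D=np.radians
T,R=tool(D(20.5),D(12),40,15,5,-1)
if __name__=="__main__":
    A=T-R[:,2]*110
    print("target",T.round(0),A.round(0),"body",body(A,R),body(T,R)); print(R.round(2))
    q=np.array(manip.state()["joint_positions"])
    for X in(A+[0,0,70],A,T):
        q,e=ik(X,R,q);print(q.round(2),e.round(2));print(rel(X,R))
E
python3 pre.py
```

```text
target [505. -80.  63.] [ 488. -172.  122.] body 89.9896251611882 30.886668243037576
[[ 0.98 -0.1   0.15]
 [-0.18 -0.53  0.83]
 [ 0.   -0.84 -0.54]]
[-0.87  0.23  1.42  0.85  2.08  1.09] 0.0
[ 45.7  -0.3   0.3  -2.4 198.8 -27.4]
[-0.87  0.28  1.48  0.8   2.    0.99] 0.0
[ 45.7  -0.3   0.3  -2.9 213.   41.2]
[-0.74  0.23  1.67  0.83  1.83  0.98] 0.0
[ 45.7  -0.3   0.3  -3.3 134.2 117.9]
```

{"op": "move_arm", "data": {
  "rows": [45.7, -0.3, 0.3, -2.4, 198.8, -27.4, 0.456, 45.7, -0.3, 0.3, -2.4, 198.8, -27.4, 0.456, 45.7, -0.3, 0.3, -2.4, 198.8, -27.4, 0.456, 45.7, -0.3, 0.3, -2.4, 198.8, -27.4, 0.456, 45.7, -0.3, 0.3, -2.4, 198.8, -27.4, 0.456, 45.7, -0.3, 0.3, -2.4, 198.8, -27.4, 0.456, 45.7, -0.3, 0.3, -2.4, 198.8, -27.4, 0.456, 45.7, -0.3, 0.3, -2.4, 198.8, -27.4, 0.456, 45.7, -0.3, 0.3, -2.7, 206, 7, 0.456, 45.7, -0.3, 0.3, -2.9, 213, 41, 0.456, 45.7, -0.3, 0.3, -2.9, 213, 41, 0.456, 45.7, -0.3, 0.3, -2.9, 213, 41, 0.456, 45.7, -0.3, 0.3, -2.9, 213, 41, 0.456]
}}

```text
clock: 9.2
position: [486.8, -170.3, 119.3]
eef_rot: [[0.984, -0.1, 0.148], [-0.178, -0.531, 0.829], [-0.005, -0.842, -0.54]]
wrist_force: [-0.6, -0.1, 0.5]
opening: 40.3
```

```bash
python3 pre.py
python3 - <<'E'
from h import *
s=log();print(np.round(s["joint_positions"],2))
c=manip.get_calibration("wrist");json.dump({k:np.asarray(v).tolist() for k,v in c.items()},open("w7.json","w"))
cv2.imwrite("pics/w7.png",manip.capture("wrist"))
a=manip.capture("side");cv2.imwrite("pics/s7.png",cv2.resize(a[130:330,180:400],None,fx=3,fy=3))
a=manip.capture("scene");cv2.imwrite("pics/c7.png",cv2.resize(a[130:300,215:425],None,fx=3.5,fy=3.5))
E
```

```text
target [505. -80.  63.] [ 488. -172.  122.] body 89.9896251611882 30.886668243037576
[[ 0.98 -0.1   0.15]
 [-0.18 -0.53  0.83]
 [ 0.   -0.84 -0.54]]
[-0.87  0.23  1.42  0.85  2.08  1.09] 0.0
[  0.2   0.2  -0.2   1.2 -60.7 -40.1]
[-0.87  0.28  1.48  0.8   2.    0.99] 0.0
[ 0.2  0.2 -0.2  1.5 -1.8 -2.3]
[-0.74  0.23  1.67  0.83  1.83  0.98] 0.0
[  0.2   0.2  -0.2   1.9  -2.1 107.7]
[-0.87  0.28  1.49  0.8   2.    0.99]
```

View pics/w7.png

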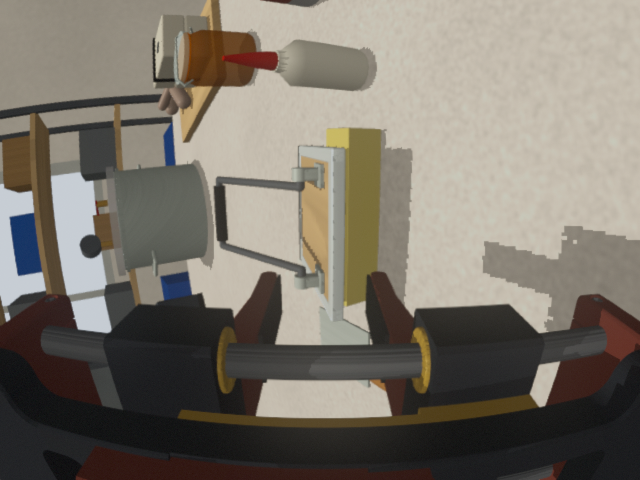

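View pics/s7.png

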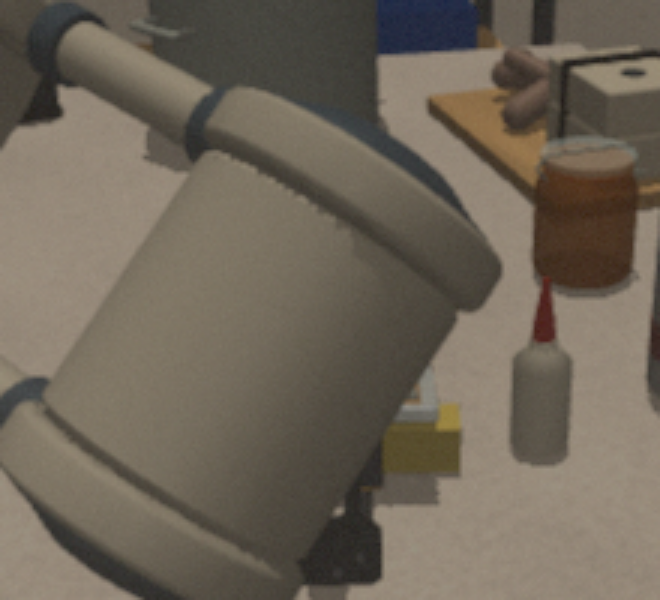

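View pics/c7.png

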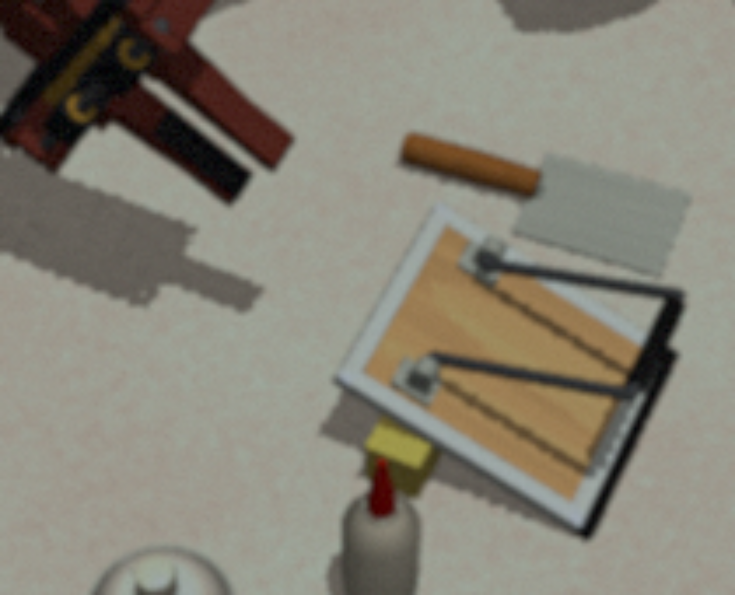

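Run:
```python
from plan import *
c=json.load(open("w7.json"))
b,R=fit.b,fit.R
for X in [(5,-65,160),(5,65,160),(-5,-65,160),(-5,65,160),tuple(foot(.66)),tuple(foot(.62))]: print(X,proj("wrist",b+R@np.array(X),c).round(1))
import cv2
a=cv2.imread("pics/w7.png");cv2.imwrite("pics/w7c.png",cv2.resize(a[120:340,190:400],None,fx=2.7,fy=2.7,interpolation=cv2.INTER_CUBIC))
```

```text
(5, -65, 160) [[334.  147.8]]
(5, 65, 160) [[333.3 323.2]]
(-5, -65, 160) [[348.4 147.8]]
(-5, 65, 160) [[345.9 321.8]]
(np.float64(89.66908742102459), np.float64(0.0), np.float64(33.52087007229511)) [[222.1 213. ]]
(np.float64(86.07593798017817), np.float64(0.0), np.float64(30.84561285379621)) [[225.7 212.3]]
```

View pics/w7c.png

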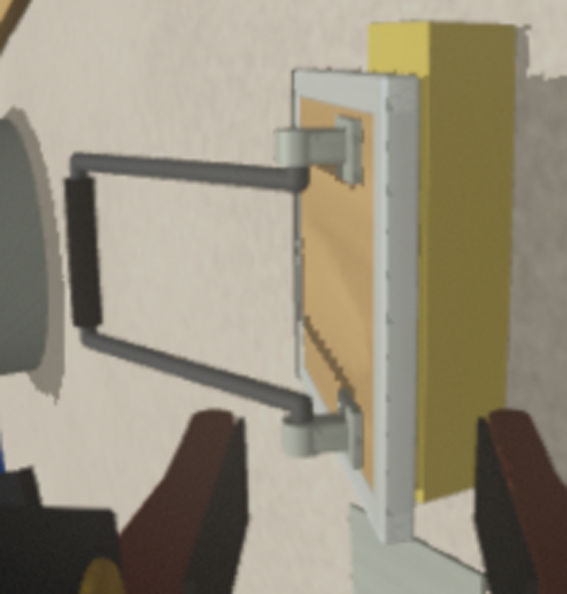

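{"op": "move_arm", "data": {
  "rows": [0.2, 0.2, -0.2, 1.5, -2, 20, 0.456, 0.2, 0.2, -0.2, 1.6, -2, 45, 0.456, 0.2, 0.2, -0.2, 1.7, -2, 70, 0.456, 0.2, 0.2, -0.2, 1.8, -2, 90, 0.456, 0.2, 0.2, -0.2, 1.9, -2, 100, 0.456, 0.2, 0.2, -0.2, 1.9, -2, 108, 0.456, 0.2, 0.2, -0.2, 1.9, -2, 108, 0.456]
}}

```text
clock: 10.05
position: [503.9, -79.6, 60.4]
eef_rot: [[0.984, -0.099, 0.151], [-0.18, -0.526, 0.831], [-0.003, -0.845, -0.535]]
wrist_force: [0.3, 0.3, 0.1]
opening: 40.0
```

```bash
python3 pre.py|tail -1
python3 - <<'E'
from h import *
s=log()
cv2.imwrite("pics/w8.png",manip.capture("wrist"))
a=manip.capture("scene");cv2.imwrite("pics/c8.png",cv2.resize(a[130:300,215:425],None,fx=3.5,fy=3.5))
E
```

```text
[-0.2  0.1 -0.2  1.  -1.9 -1.8]
```

View pics/w8.png

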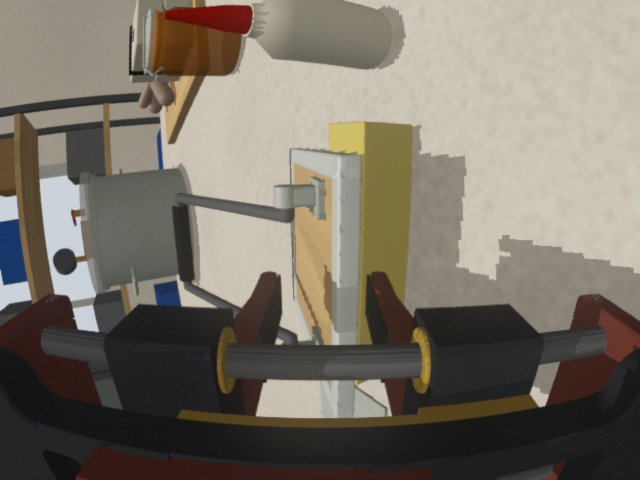

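View pics/c8.png

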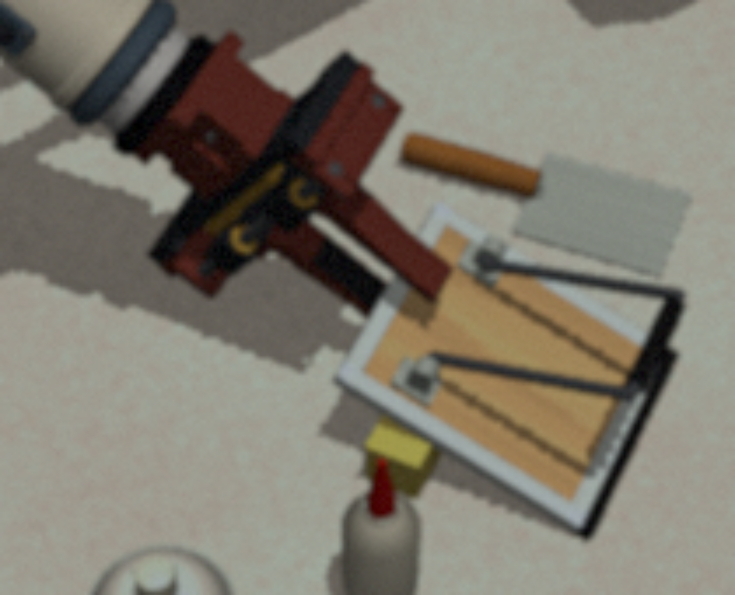

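```bash
cat > rows.py <<'E'
from plan import *
D=np.radians
def rows(seq):
    p,R=getc();q=np.array(manip.state()["joint_positions"]);out=[]
    for (a,dl,w,s,g) in seq:
        T,Rt=tool(D(a),D(dl),w,s,g,-1);r=rel(T,Rt,p,R);q2,e=ik(T,Rt,q)
        if e>.5: print("IK!",a,e)
        out+=list(r)+[round(w/87.7,3)]
        q=q2
    print([float(x) for x in out]);print("end",T.round(1),q.round(2),"body",body(T,Rt))
E
python3 - <<'E'
from rows import *
rows([(20.5,12,40,15,g) for g in(4,2,0)]+[(p,12,40,15,0) for p in (21.5,23,24.5,26,27.5,29,30,30)])
E
```

```text
[-0.1, 0.0, -0.2, 0.6, -2.9, -1.1, 0.456, -0.1, 0.0, -0.2, 0.6, -4.9, -1.5, 0.456, -0.1, 0.0, -0.2, 0.6, -6.8, -1.9, 0.456, -1.1, 0.0, -0.2, 0.6, -9.3, -2.1, 0.456, -2.6, 0.0, -0.2, 0.6, -13.0, -2.2, 0.456, -4.1, 0.0, -0.2, 0.6, -16.8, -2.2, 0.456, -5.6, 0.1, -0.2, 0.6, -20.5, -2.2, 0.456, -7.1, 0.1, -0.2, 0.6, -24.2, -2.0, 0.456, -8.6, 0.1, -0.2, 0.5, -27.9, -1.8, 0.456, -9.6, 0.1, -0.2, 0.5, -30.4, -1.6, 0.456, -9.6, 0.1, -0.2, 0.5, -30.4, -1.6, 0.456]
end [507.5 -65.9  87.4] [-0.67  0.09  1.68  0.74  1.78  1.08] body 74.75345555076842
```

{"op": "move_arm", "data": {
  "rows": [0, 0, -0.2, 0.6, -2.9, -1.1, 0.456, 0, 0, -0.2, 0.6, -4.9, -1.5, 0.456, 0, 0, -0.2, 0.6, -6.8, -1.9, 0.456, -1.1, 0, -0.2, 0.6, -9.3, -2.1, 0.456, -2.6, 0, -0.2, 0.6, -13, -2.2, 0.456, -4.1, 0, -0.2, 0.6, -16.8, -2.2, 0.456, -5.6, 0, -0.2, 0.6, -20.5, -2.2, 0.456, -7.1, 0, -0.2, 0.6, -24.2, -2, 0.456, -8.6, 0, -0.2, 0.6, -27.9, -1.8, 0.456, -9.6, 0, -0.2, 0.6, -30.4, -1.6, 0.456, -9.6, 0, -0.2, 0.6, -30.4, -1.6, 0.456]
}}

```text
clock: 11.25
position: [507.5, -64.8, 87.7]
eef_rot: [[0.984, -0.118, 0.132], [-0.178, -0.659, 0.731], [0.001, -0.743, -0.669]]
wrist_force: [-0.8, -4.4, 0.2]
opening: 40.1
```

Run:
```python
from h import *
s=log()
c=manip.get_calibration("wrist");json.dump({k:np.asarray(v).tolist() for k,v in c.items()},open("w9.json","w"))
cv2.imwrite("pics/w9.png",manip.capture("wrist"))
a=manip.capture("scene");cv2.imwrite("pics/c9.png",cv2.resize(a[130:300,215:425],None,fx=3.5,fy=3.5))
```

```text
(no output)
```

View pics/w9.png

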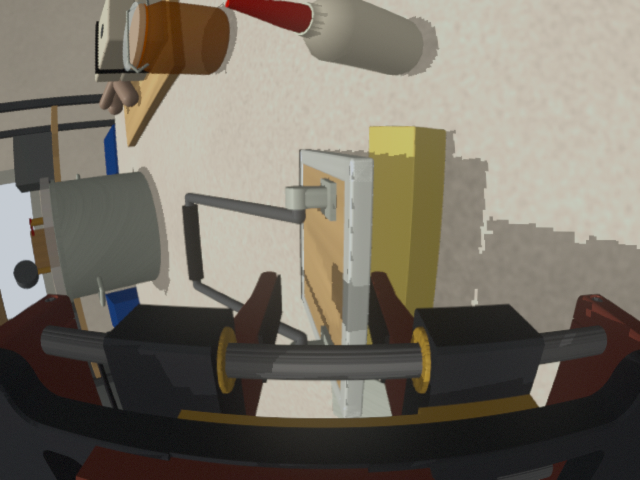

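View pics/c9.png

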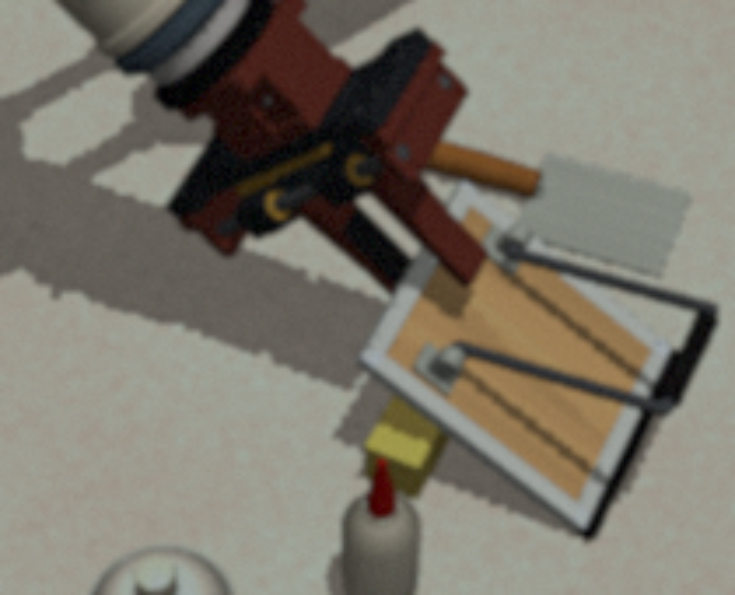

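Run:
```python
from rows import *
rows([(30+1.5*i,12-1.2*i,40,15,0) for i in range(1,11)]+[(45,0,40,15,0)]*2)
```

```text
[-0.4, 0.1, 0.0, 0.3, -3.7, -1.5, 0.456, -0.7, 0.1, 0.0, 0.3, -7.5, -2.1, 0.456, -1.0, 0.1, 0.0, 0.3, -11.2, -2.5, 0.456, -1.3, 0.1, 0.0, 0.3, -15.0, -2.8, 0.456, -1.6, 0.1, 0.0, 0.3, -18.8, -3.1, 0.456, -1.9, 0.1, 0.0, 0.3, -22.6, -3.2, 0.456, -2.2, 0.1, 0.0, 0.3, -26.3, -3.2, 0.456, -2.5, 0.1, 0.0, 0.3, -30.1, -3.2, 0.456, -2.8, 0.1, 0.0, 0.3, -33.9, -3.0, 0.456, -3.1, 0.1, 0.0, 0.3, -37.7, -2.8, 0.456, -3.1, 0.1, 0.0, 0.3, -37.7, -2.8, 0.456, -3.1, 0.1, 0.0, 0.3, -37.7, -2.8, 0.456]
end [511.8 -42.5 116.7] [-0.61  0.01  1.68  0.72  1.78  1.17] body 110.3086578651014
```

{"op": "move_arm", "data": {
  "rows": [-0.4, 0, 0, 0.3, -3.7, -0.7, 0.456, -0.7, 0, 0, 0.3, -7.5, -1.4, 0.456, -1, 0, 0, 0.3, -11.2, -2, 0.456, -1.3, 0, 0, 0.3, -15, -2.5, 0.456, -1.6, 0, 0, 0.3, -18.8, -3, 0.456, -1.9, 0, 0, 0.3, -22.6, -3.2, 0.456, -2.2, 0, 0, 0.3, -26.3, -3.2, 0.456, -2.5, 0, 0, 0.3, -30.1, -3.2, 0.456, -2.8, 0, 0, 0.3, -33.9, -3, 0.456, -3.1, 0, 0, 0.3, -37.7, -2.8, 0.456, -3.1, 0, 0, 0.3, -37.7, -2.8, 0.456]
}}

```text
clock: 12.45
position: [511.9, -42.4, 117.4]
eef_rot: [[0.984, -0.126, 0.126], [-0.178, -0.697, 0.695], [0.0, -0.706, -0.708]]
wrist_force: [-1.9, -1.5, -0.9]
opening: 39.9
```

Run:
```python
from h import *
s=log()
c=manip.get_calibration("wrist");json.dump({k:np.asarray(v).tolist() for k,v in c.items()},open("w10.json","w"))
cv2.imwrite("pics/w10.png",manip.capture("wrist"))
a=manip.capture("scene");cv2.imwrite("pics/c10.png",cv2.resize(a[130:300,215:425],None,fx=3.5,fy=3.5))
```

```text
(no output)
```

View pics/w10.png

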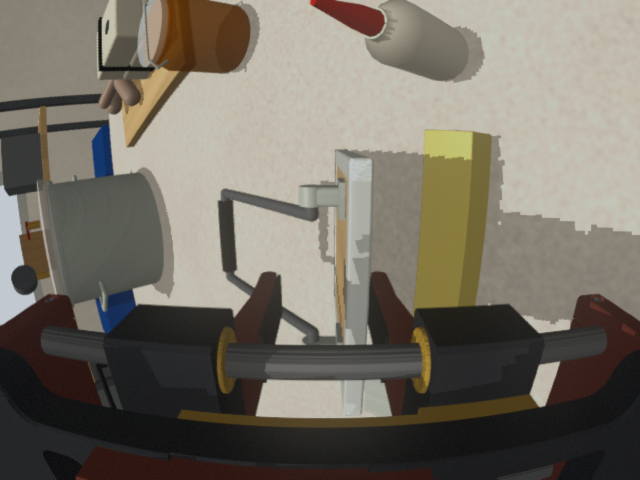

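View pics/c10.png

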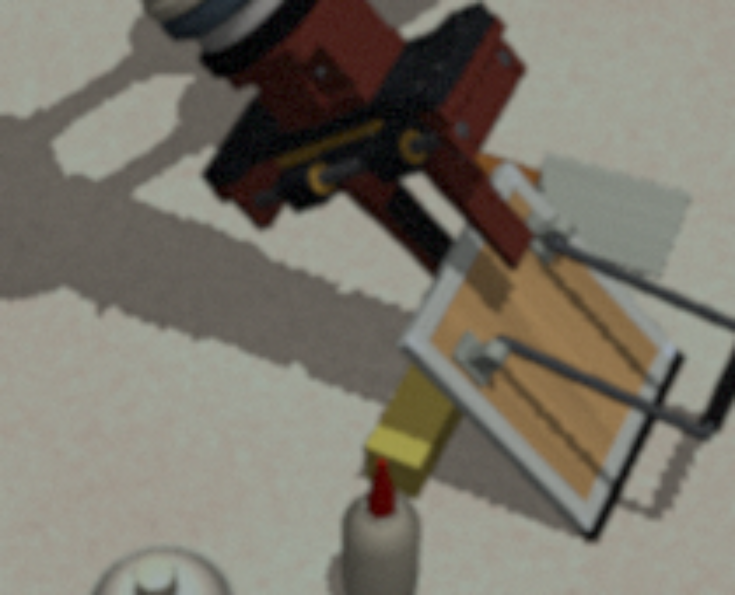

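Run:
```python
from rows import *
rows([(45,0,w,15,0) for w in (37,34,31,28,25,22,19,16,13.5,13,13)])
```

```text
[0.1, 0.1, 0.1, -0.1, 1.5, 0.4, 0.422, 0.1, 0.1, 0.1, -0.1, 3.0, 0.4, 0.388, 0.1, 0.1, 0.1, -0.1, 4.5, 0.4, 0.353, 0.1, 0.1, 0.1, -0.1, 6.0, 0.4, 0.319, 0.1, 0.1, 0.1, -0.1, 7.5, 0.4, 0.285, 0.1, 0.1, 0.1, -0.1, 9.0, 0.4, 0.251, 0.1, 0.1, 0.1, -0.1, 10.5, 0.4, 0.217, 0.1, 0.1, 0.1, -0.1, 12.0, 0.4, 0.182, 0.1, 0.1, 0.1, -0.1, 13.3, 0.4, 0.154, 0.1, 0.1, 0.1, -0.1, 13.5, 0.4, 0.148, 0.1, 0.1, 0.1, -0.1, 13.5, 0.4, 0.148]
end [510.  -51.9 107.1] [-0.63  0.03  1.68  0.71  1.77  1.15] body 100.76271631908301
```

{"op": "move_arm", "data": {
  "rows": [0, 0, 0, 0, 1.5, 0, 0.422, 0, 0, 0, 0, 3, 0, 0.388, 0, 0, 0, 0, 4.5, 0, 0.353, 0, 0, 0, 0, 6, 0, 0.319, 0, 0, 0, 0, 7.5, 0, 0.285, 0, 0, 0, 0, 9, 0, 0.251, 0, 0, 0, 0, 10.5, 0, 0.217, 0, 0, 0, 0, 12, 0, 0.182, 0, 0, 0, 0, 13.3, 0, 0.154, 0, 0, 0, 0, 13.5, 0, 0.148, 0, 0, 0, 0, 13.5, 0, 0.148]
}}

```text
clock: 13.65
position: [510.0, -52.1, 107.2]
eef_rot: [[0.984, -0.127, 0.126], [-0.179, -0.696, 0.696], [-0.001, -0.707, -0.707]]
wrist_force: [0.1, -3.0, 0.2]
opening: 13.2
```

Run:
```python
from rows import *
log()
rows([(45+2*i,0,13,15,0) for i in range(1,19)]+[(81,0,13,15,0)])
cv2.imwrite("pics/w11.png",manip.capture("wrist"))
```

```text
[-2.0, 0.1, 0.0, -0.0, -5.2, 0.5, 0.148, -4.0, 0.1, 0.0, -0.0, -10.2, 0.9, 0.148, -6.0, 0.1, 0.0, -0.0, -15.2, 1.6, 0.148, -8.0, 0.1, 0.0, -0.0, -20.2, 2.5, 0.148, -10.0, 0.1, 0.0, -0.0, -25.2, 3.5, 0.148, -12.0, 0.1, 0.0, -0.0, -30.1, 4.7, 0.148, -14.0, 0.1, 0.0, -0.0, -35.0, 6.0, 0.148, -16.0, 0.1, 0.0, -0.0, -39.8, 7.5, 0.148, -18.0, 0.1, 0.0, 0.0, -44.6, 9.2, 0.148, -20.0, 0.1, 0.0, 0.0, -49.3, 11.1, 0.148, -22.0, 0.1, 0.0, 0.0, -54.0, 13.1, 0.148, -24.0, 0.1, 0.0, 0.0, -58.5, 15.3, 0.148, -26.0, 0.1, 0.0, 0.0, -63.0, 17.6, 0.148, -28.0, 0.1, 0.0, 0.0, -67.4, 20.1, 0.148, -30.0, 0.1, 0.0, 0.0, -71.7, 22.8, 0.148, -32.0, 0.1, 0.0, 0.0, -76.0, 25.6, 0.148, -34.0, 0.1, 0.1, 0.0, -80.1, 28.5, 0.148, -36.0, 0.1, 0.1, 0.1, -84.1, 31.6, 0.148, -36.0, 0.1, 0.1, 0.1, -84.1, 31.6, 0.148]
end [524.8  28.5 144.2] [-0.12 -0.14  1.6   0.16  1.67  1.65] body 209.32403326808696
```

View pics/w11.png

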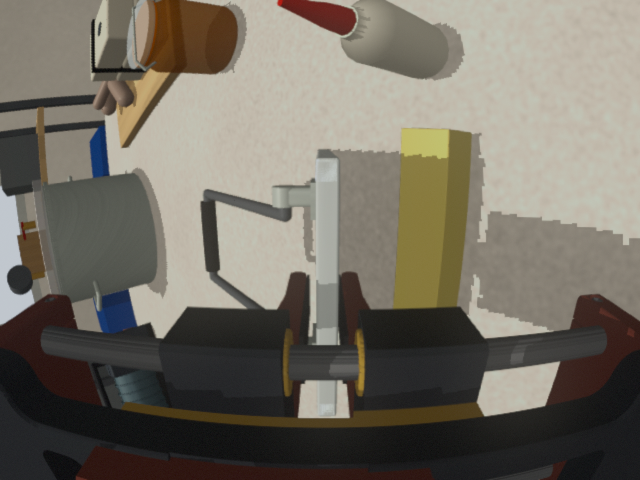

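Panel (x≈317–338) sits caged between the fingers. Continue tipping up.

{"op": "move_arm", "data": {
  "rows": [-2, 0, 0, 0, -5.2, 0.5, 0.148, -4, 0, 0, 0, -10.2, 0.9, 0.148, -6, 0, 0, 0, -15.2, 1.6, 0.148, -8, 0, 0, 0, -20.2, 2.5, 0.148, -10, 0, 0, 0, -25.2, 3.5, 0.148, -12, 0, 0, 0, -30.1, 4.7, 0.148, -14, 0, 0, 0, -35, 6, 0.148, -16, 0, 0, 0, -39.8, 7.5, 0.148, -18, 0, 0, 0, -44.6, 9.2, 0.148, -20, 0, 0, 0, -49.3, 11.1, 0.148, -22, 0, 0, 0, -54, 13.1, 0.148, -24, 0, 0, 0, -58.5, 15.3, 0.148, -26, 0, 0, 0, -63, 17.6, 0.148, -28, 0, 0, 0, -67.4, 20.1, 0.148, -30, 0, 0, 0, -71.7, 22.8, 0.148, -30, 0, 0, 0, -71.7, 22.8, 0.148]
}}

```text
clock: 15.3
position: [522.5, 15.4, 143.1]
eef_rot: [[0.984, -0.17, 0.047], [-0.176, -0.951, 0.254], [0.002, -0.258, -0.966]]
wrist_force: [0.4, 0.3, 0.4]
opening: 13.0
```

Run:
```python
from rows import *
log()
rows([(75+1.5*i,0,13,15,0) for i in range(1,11)]+[(90,0,13,15,0)])
cv2.imwrite("pics/w12.png",manip.capture("wrist"))
a=manip.capture("side");cv2.imwrite("pics/s12.png",cv2.resize(a[130:330,180:400],None,fx=3,fy=3))
a=manip.capture("scene");cv2.imwrite("pics/c12.png",cv2.resize(a[130:300,255:465],None,fx=3.5,fy=3.5))
```

```text
[-1.4, -0.0, 0.2, -0.2, -1.8, 1.1, 0.148, -2.9, -0.0, 0.2, -0.1, -5.6, 1.4, 0.148, -4.4, -0.0, 0.2, -0.1, -9.4, 1.8, 0.148, -5.9, -0.0, 0.2, -0.1, -13.1, 2.3, 0.148, -7.4, -0.0, 0.2, -0.1, -16.9, 2.9, 0.148, -8.9, -0.0, 0.2, -0.1, -20.6, 3.6, 0.148, -10.4, -0.1, 0.2, -0.1, -24.3, 4.4, 0.148, -11.9, -0.1, 0.2, -0.1, -28.0, 5.3, 0.148, -13.4, -0.1, 0.2, -0.0, -31.7, 6.3, 0.148, -14.9, -0.1, 0.2, -0.0, -35.3, 7.4, 0.148, -14.9, -0.1, 0.2, -0.0, -35.3, 7.4, 0.148]
end [528.9  50.8 145. ] [ 0.03 -0.1   1.55  0.    1.68  1.78] body 225.0
```

View pics/w12.png

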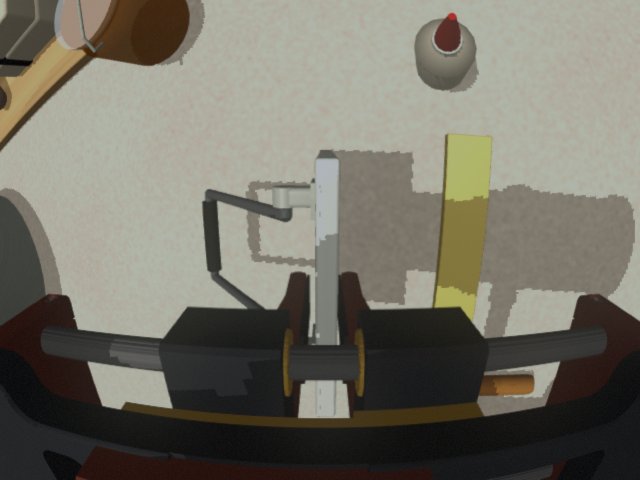

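View pics/s12.png

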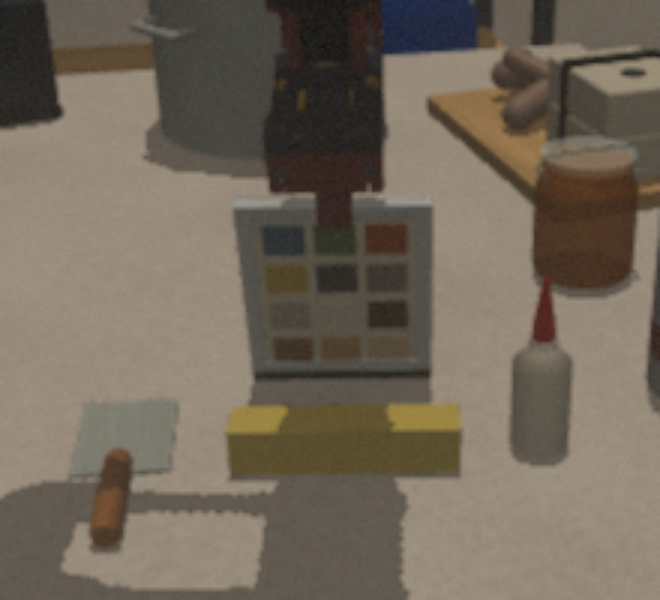

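View pics/c12.png

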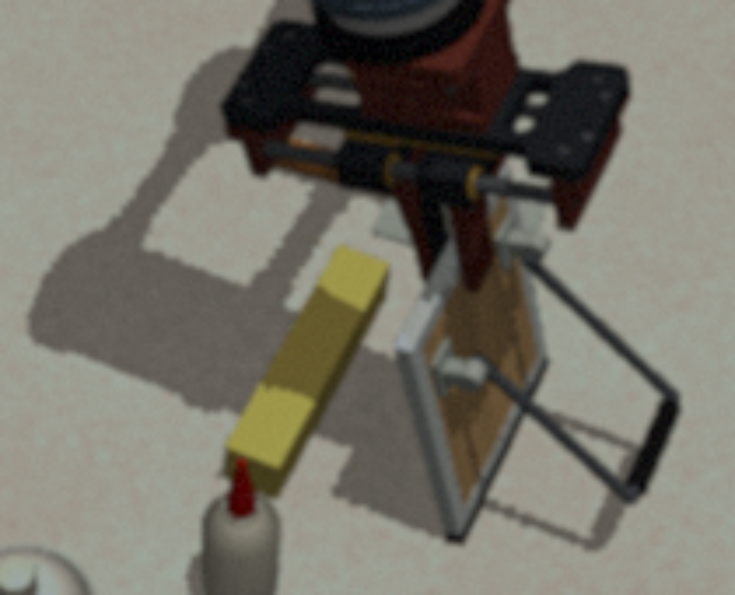

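Run:
```python
from rows import *
rows([(75+1.5*i,0,13-.14*i,15,0) for i in range(1,11)]+[(p,0,11.6,15,0) for p in (91,92,93,94,95,96,97,98,98)])
```

```text
[-1.5, 0.0, 0.1, 0.0, -3.6, 0.3, 0.147, -3.0, 0.0, 0.1, 0.0, -7.3, 0.6, 0.145, -4.5, 0.0, 0.1, 0.0, -11.0, 1.0, 0.143, -6.0, 0.0, 0.1, 0.1, -14.7, 1.5, 0.142, -7.5, 0.0, 0.1, 0.1, -18.4, 2.1, 0.14, -9.0, 0.0, 0.1, 0.1, -22.1, 2.8, 0.139, -10.5, 0.0, 0.1, 0.1, -25.7, 3.6, 0.137, -12.0, 0.0, 0.1, 0.1, -29.3, 4.5, 0.135, -13.5, 0.0, 0.1, 0.1, -32.9, 5.5, 0.134, -15.0, 0.0, 0.1, 0.1, -36.5, 6.5, 0.132, -16.0, 0.0, 0.1, 0.1, -39.0, 7.1, 0.132, -17.0, 0.0, 0.1, 0.1, -41.4, 7.8, 0.132, -18.0, 0.0, 0.1, 0.1, -43.8, 8.5, 0.132, -19.0, 0.0, 0.1, 0.1, -46.3, 9.2, 0.132, -20.0, 0.0, 0.1, 0.1, -48.7, 10.0, 0.132, -21.0, 0.0, 0.1, 0.1, -51.1, 10.8, 0.132, -22.0, 0.0, 0.1, 0.1, -53.5, 11.7, 0.132, -23.0, 0.0, 0.1, 0.1, -55.8, 12.6, 0.132, -23.0, 0.0, 0.1, 0.1, -55.8, 12.6, 0.132]
end [532.4  70.  144.2] [ 0.15 -0.03  1.5  -0.13  1.72  1.89] body 211.00843650543982
```

{"op": "move_arm", "data": {
  "rows": [-1.5, 0, 0, 0, -3.6, 0.3, 0.147, -3, 0, 0, 0, -7.3, 0.6, 0.145, -4.5, 0, 0, 0, -11, 1, 0.143, -6, 0, 0, 0, -14.7, 1.5, 0.142, -7.5, 0, 0, 0, -18.4, 2.1, 0.14, -9, 0, 0, 0, -22.1, 2.8, 0.139, -10.5, 0, 0, 0, -25.7, 3.6, 0.137, -12, 0, 0, 0, -29.3, 4.5, 0.135, -13.5, 0, 0, 0, -32.9, 5.5, 0.134, -15, 0, 0, 0, -36.5, 6.5, 0.132, -16, 0, 0, 0, -39, 7.1, 0.132, -17, 0, 0, 0, -41.4, 7.8, 0.132, -17, 0, 0, 0, -41.4, 7.8, 0.132]
}}

```text
clock: 16.75
position: [529.5, 55.7, 144.7]
eef_rot: [[0.984, -0.178, -0.008], [-0.178, -0.983, -0.035], [-0.001, 0.036, -0.999]]
wrist_force: [-0.7, -0.7, 0.0]
opening: 11.5
```

Run:
```python
from rows import *
log()
rows([(92+i,0,11.6,15,0) for i in range(1,14)]+[(105,0,11.6,15,0)])
a=manip.capture("side");cv2.imwrite("pics/s13.png",cv2.resize(a[130:330,180:400],None,fx=3,fy=3))
a=manip.capture("scene");cv2.imwrite("pics/c13.png",cv2.resize(a[130:300,255:465],None,fx=3.5,fy=3.5))
```

```text
[-0.9, 0.1, 0.1, 0.2, -2.0, -0.4, 0.132, -1.9, 0.1, 0.1, 0.2, -4.6, -0.4, 0.132, -2.9, 0.1, 0.1, 0.2, -7.1, -0.4, 0.132, -3.9, 0.1, 0.1, 0.2, -9.6, -0.3, 0.132, -4.9, 0.1, 0.1, 0.2, -12.2, -0.2, 0.132, -5.9, 0.1, 0.1, 0.3, -14.7, -0.0, 0.132, -6.9, 0.1, 0.1, 0.3, -17.2, 0.2, 0.132, -7.9, 0.1, 0.1, 0.3, -19.7, 0.4, 0.132, -8.9, 0.1, 0.1, 0.3, -22.2, 0.7, 0.132, -9.9, 0.1, 0.1, 0.3, -24.7, 1.1, 0.132, -10.9, 0.1, 0.1, 0.3, -27.2, 1.5, 0.132, -11.9, 0.1, 0.1, 0.3, -29.7, 1.9, 0.132, -12.9, 0.0, 0.1, 0.3, -32.2, 2.4, 0.132, -12.9, 0.0, 0.1, 0.3, -32.2, 2.4, 0.132]
end [535.5  87.2 141.1] [ 0.25  0.04  1.45 -0.24  1.76  1.97] body 195.38545589034658
```

View pics/c13.png

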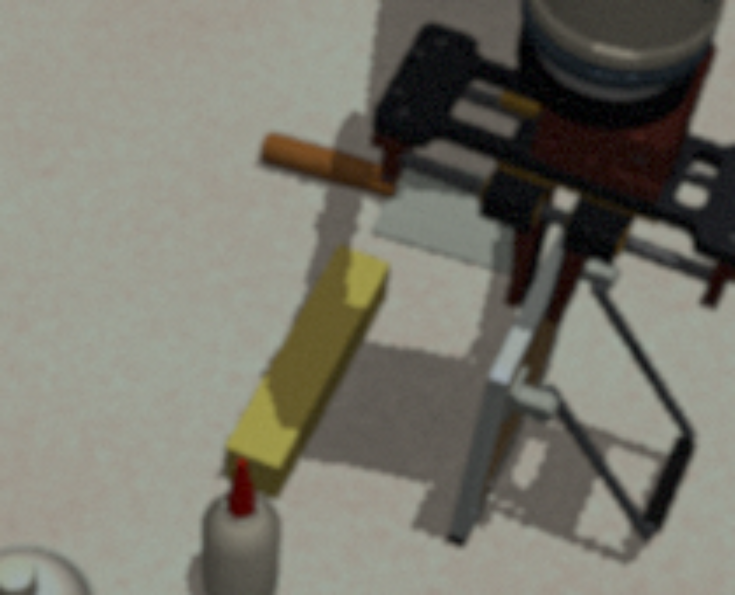

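View pics/s13.png

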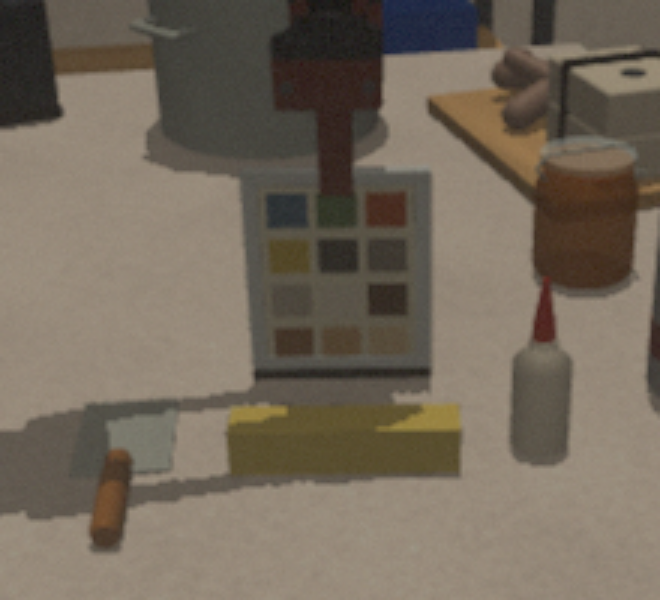

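{"op": "move_arm", "data": {
  "rows": [-0.9, 0, 0, 0.2, -2, 0, 0.132, -1.9, 0, 0, 0.2, -4.6, -0.2, 0.132, -2.9, 0, 0, 0.2, -7.1, -0.3, 0.132, -3.9, 0, 0, 0.2, -9.6, -0.3, 0.132, -4.9, 0, 0, 0.2, -12.2, -0.2, 0.132, -5.9, 0, 0, 0.2, -14.7, 0, 0.132, -6.9, 0, 0, 0.2, -17.2, 0.2, 0.132, -7.9, 0, 0, 0.2, -19.7, 0.4, 0.132, -8.9, 0, 0, 0.2, -22.2, 0.7, 0.132, -9.9, 0, 0, 0.2, -24.7, 1.1, 0.132, -10.9, 0, 0, 0.2, -27.2, 1.5, 0.132, -11.9, 0, 0, 0.2, -29.7, 1.9, 0.132, -12.4, 0, 0, 0.2, -31, 2.2, 0.132, -12.4, 0, 0, 0.2, -31, 2.2, 0.132]
}}

```text
clock: 18.25
position: [535.2, 85.8, 141.3]
eef_rot: [[0.984, -0.172, -0.046], [-0.178, -0.953, -0.245], [-0.001, 0.25, -0.968]]
wrist_force: [0.2, 0.3, -1.2]
opening: 11.5
```

Run:
```python
from rows import *
log()
rows([(p,0,11.6,15,0) for p in (105,105.5,106,106.5,107,107.5,108,108.5,109)])
cv2.imwrite("pics/w14.png",manip.capture("wrist"))
a=manip.capture("side");cv2.imwrite("pics/s14.png",cv2.resize(a[130:330,180:400],None,fx=3,fy=3))
a=manip.capture("scene");cv2.imwrite("pics/c14.png",cv2.resize(a[130:300,295:505],None,fx=3.5,fy=3.5))
```

```text
[-0.5, 0.0, 0.1, 0.1, -1.4, -0.2, 0.132, -1.0, 0.0, 0.1, 0.1, -2.7, -0.3, 0.132, -1.5, 0.0, 0.1, 0.1, -3.9, -0.3, 0.132, -2.0, 0.0, 0.1, 0.1, -5.2, -0.3, 0.132, -2.5, 0.0, 0.1, 0.1, -6.4, -0.2, 0.132, -3.0, 0.0, 0.1, 0.1, -7.7, -0.2, 0.132, -3.5, 0.0, 0.1, 0.1, -9.0, -0.2, 0.132, -4.0, 0.0, 0.1, 0.1, -10.2, -0.1, 0.132, -4.5, 0.0, 0.1, 0.1, -11.5, -0.1, 0.132]
end [537.3  96.8 138.5] [ 0.3   0.08  1.42 -0.3   1.79  2.01] body 185.13350001187942
```

View pics/c14.png

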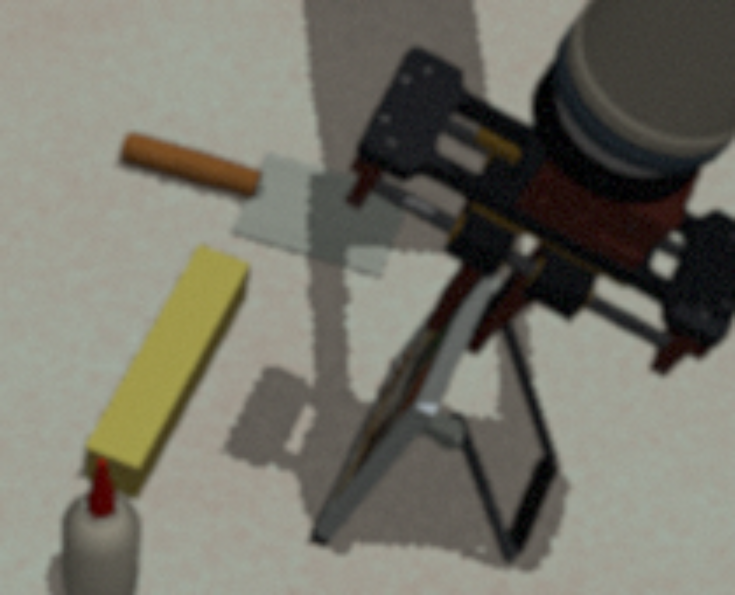

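View pics/w14.png

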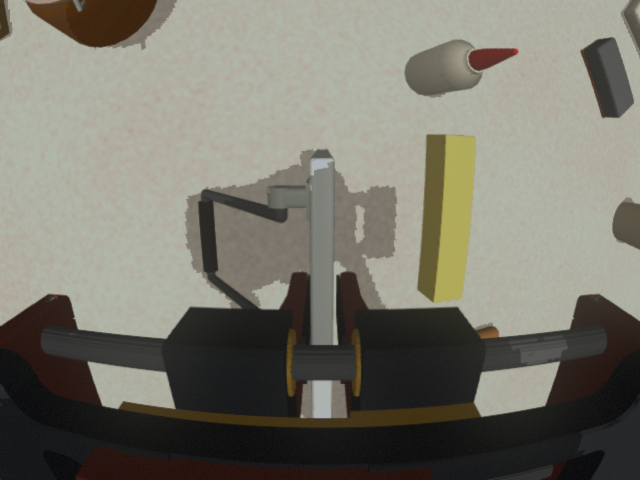

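{"op": "move_arm", "data": {
  "rows": [0, 0, 0, 0, 1, 0, 0.155, 0, 0, 0, 0, 2.1, 0, 0.18, 0, 0, 0, 0, 3.2, 0, 0.205, 0, 0, 0, 0, 4.2, 0, 0.228, -0.5, 0, 0, 0, 3, 0, 0.228, -1, 0, 0, 0, 1.7, 0, 0.228, -1.5, 0, 0, 0, 0.4, 0, 0.228, -2, 0, 0, 0, -0.8, 0, 0.228, -2.3, 0, 0, 0, -1.6, 0, 0.228, -2.3, 0, 0, 0, -1.6, 0, 0.228]
}}

```text
clock: 19.4
position: [535.5, 87.3, 141.0]
eef_rot: [[0.984, -0.17, -0.052], [-0.178, -0.942, -0.283], [-0.001, 0.288, -0.958]]
wrist_force: [0.8, 0.7, 0.2]
opening: 20.2
```

Run:
```python
from rows import *
log()
a=manip.capture("wrist");cv2.imwrite("pics/w15.png",cv2.resize(a[140:340,180:420],None,fx=3,fy=3))
a=manip.capture("side");cv2.imwrite("pics/s15.png",cv2.resize(a[130:330,180:400],None,fx=3,fy=3))
a=manip.capture("scene");cv2.imwrite("pics/c15.png",cv2.resize(a[130:300,295:505],None,fx=3.5,fy=3.5))
```

```text
(no output)
```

View pics/c15.png

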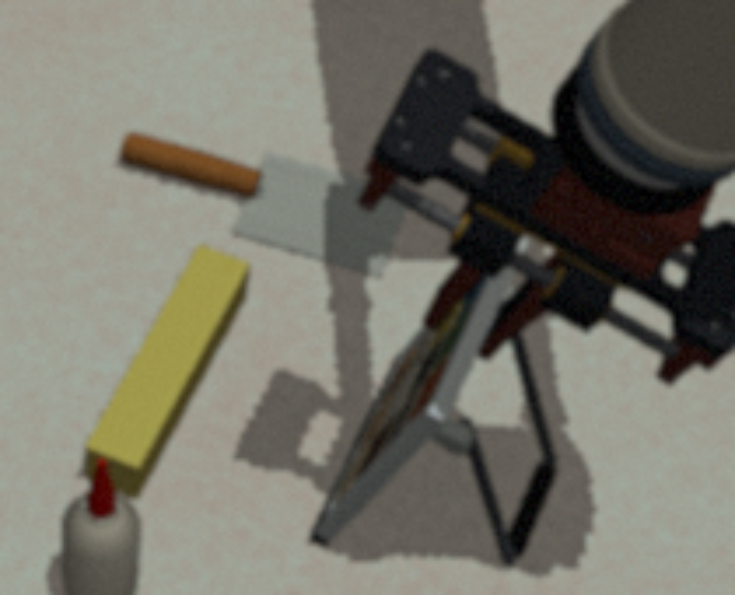

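View pics/w15.png

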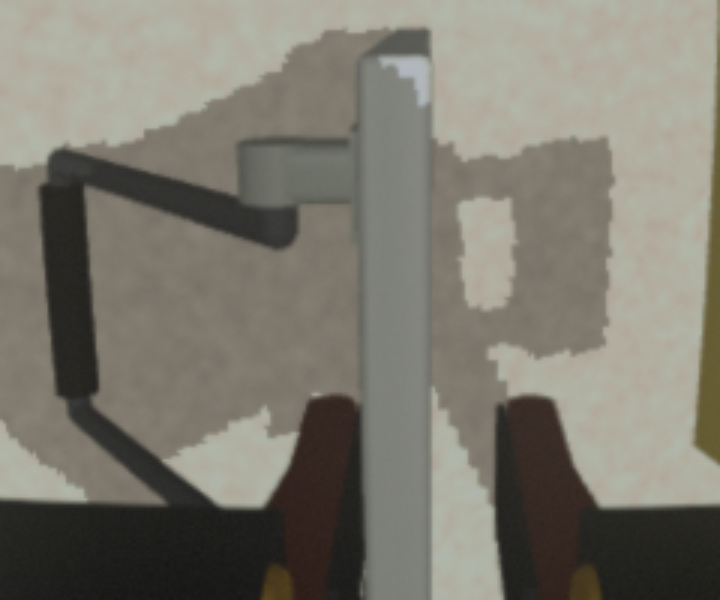

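{"op": "move_arm", "data": {
  "rows": [-0.3, 0, 0, 0, -0.7, 0, 0.228, -0.6, 0, 0, 0, -1.5, 0, 0.228, -0.9, 0, 0, 0, -2.2, 0, 0.228, -1.2, 0, 0, 0, -3, 0, 0.228, -1.2, 0, 0, 0, -3, 0, 0.228]
}}

```text
clock: 20.05
position: [536.0, 89.9, 140.1]
eef_rot: [[0.984, -0.169, -0.056], [-0.178, -0.936, -0.303], [-0.001, 0.308, -0.951]]
wrist_force: [0.4, 0.3, 0.0]
opening: 20.1
```

Run:
```python
from rows import *
log()
a=manip.capture("wrist");cv2.imwrite("pics/w16.png",cv2.resize(a[140:340,180:420],None,fx=3,fy=3))
a=manip.capture("scene");cv2.imwrite("pics/c16.png",cv2.resize(a[130:300,295:505],None,fx=3.5,fy=3.5))
```

```text
(no output)
```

View pics/c16.png

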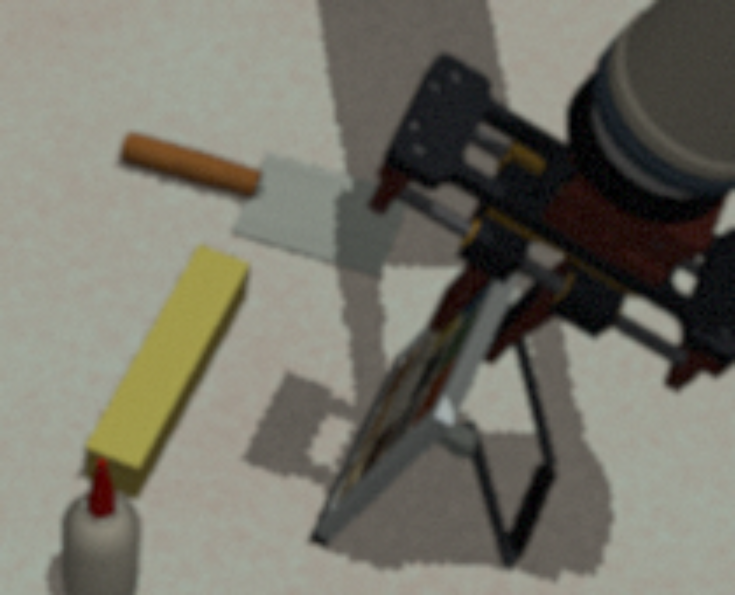

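View pics/w16.png

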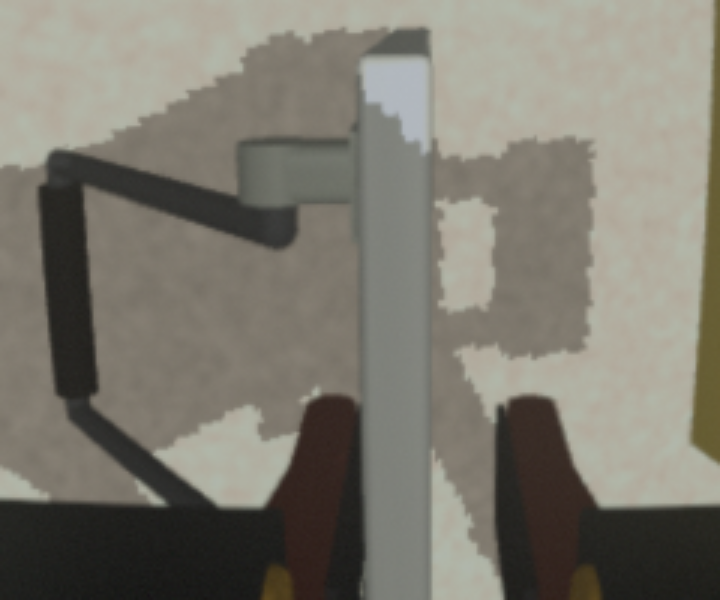

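{"op": "move_arm", "data": {
  "rows": [-0.2, 0, 0, 0, -0.6, 0, 0.228, -0.4, 0, 0, 0, -1.2, 0, 0.228, -0.6, 0, 0, 0, -1.8, 0, 0.228, -0.8, 0, 0, 0, -2.4, 0, 0.228, -0.8, 0, 0, 0, -2.4, 0, 0.228]
}}

```text
clock: 20.65
position: [536.4, 92.1, 139.4]
eef_rot: [[0.984, -0.169, -0.058], [-0.179, -0.932, -0.316], [-0.001, 0.321, -0.947]]
wrist_force: [0.3, 0.1, 0.6]
opening: 20.0
```

Run:
```python
from rows import *
log()
a=manip.capture("wrist");cv2.imwrite("pics/w17.png",cv2.resize(a[140:340,180:420],None,fx=3,fy=3))
a=manip.capture("scene");cv2.imwrite("pics/c17.png",cv2.resize(a[130:300,295:505],None,fx=3.5,fy=3.5))
```

```text
(no output)
```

View pics/c17.png

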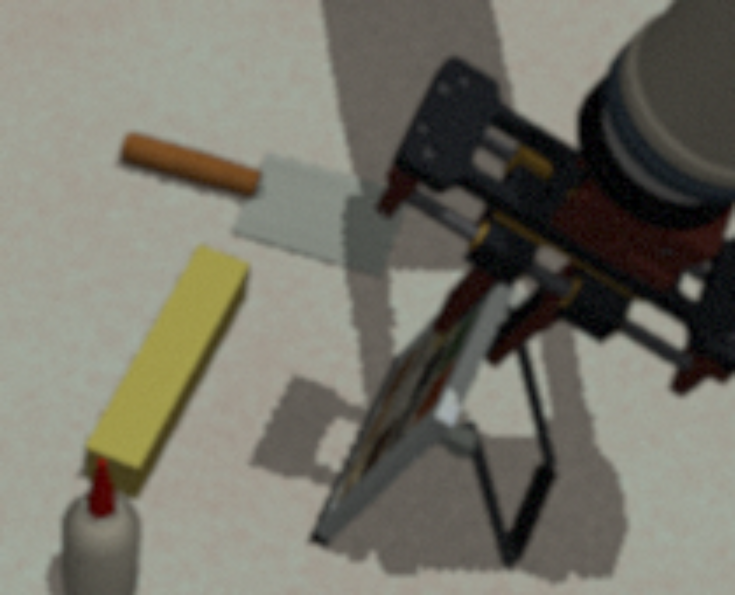

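View pics/w17.png

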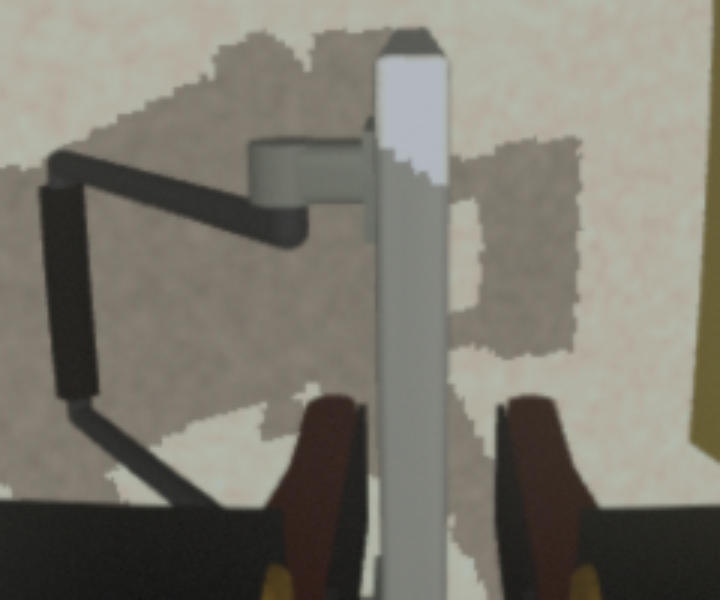

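{"op": "move_arm", "data": {
  "rows": [0, 0, 0, 0, 0, 0, 0.3, 0, 0, 0, 0, 0, 0, 0.4, 0, 0, 0, 0, 0, 0, 0.5, 0, 0, 0, 0, 0, 0, 0.5, 0, 0, 0, 0, 0, -8, 0.5, 0, 0, 0, 0, 0, -20, 0.5, 0, 0, 0, 0, 0, -40, 0.5, 0, 0, 0, 0, 0, -70, 0.5, 0, 0, 0, 0, 0, -110, 0.5, 0, 0, 0, 0, 0, -150, 0.5, 0, 0, 0, 0, 0, -150, 0.5, 0, 0, 0, 0, 0, -150, 0.5]
}}

```text
clock: 21.95
position: [545.6, 140.0, 283.5]
eef_rot: [[0.984, -0.169, -0.055], [-0.178, -0.932, -0.315], [0.002, 0.319, -0.948]]
wrist_force: [0.6, -0.3, -1.3]
opening: 44.1
```

Run:
```python
from rows import *
log()
c=manip.get_calibration("wrist");json.dump({k:np.asarray(v).tolist() for k,v in c.items()},open("w18.json","w"))
a=manip.capture("wrist");cv2.imwrite("pics/w18.png",a)
a=manip.capture("scene");cv2.imwrite("pics/c18.png",a)
a=manip.capture("side");cv2.imwrite("pics/s18.png",a)
# predicted standing geometry, leg at stop
l=least_squares(lambda l:33.5*np.cos(l)-84.7*np.sin(l)-6,.3).x[0];print("lean",np.degrees(l))
for L in (l,l-.03,l+.03):
  b,R=chart(np.pi/2+L)
  X=np.array([b+R@np.array(x) for x in[(-5,65,160),(-5,-65,160),(-5,-65,0),(-5,65,0),foot(.66)]])
  print(np.degrees(L).round(1),"side",proj("side",X).round(1).tolist(),"scene",proj("scene",X).round(1).tolist())
```

```text
lean 17.80248528893535
17.8 side [[261.4, 181.9], [322.9, 181.3], [323.5, 254.9], [264.0, 255.8], [295.0, 233.1]] scene [[443.1, 191.3], [416.9, 248.2], [380.7, 283.6], [405.7, 231.5], [444.1, 275.5]]
16.1 side [[261.2, 182.2], [322.9, 181.6], [323.5, 255.1], [264.0, 256.0], [294.9, 232.1]] scene [[440.6, 190.0], [414.3, 246.7], [380.7, 283.7], [405.7, 231.6], [444.3, 274.7]]
19.5 side [[261.6, 181.7], [322.8, 181.1], [323.5, 254.8], [264.0, 255.7], [295.0, 234.1]] scene [[445.5, 192.7], [419.5, 249.6], [380.8, 283.6], [405.8, 231.5], [443.9, 276.3]]
```

View pics/w18.png

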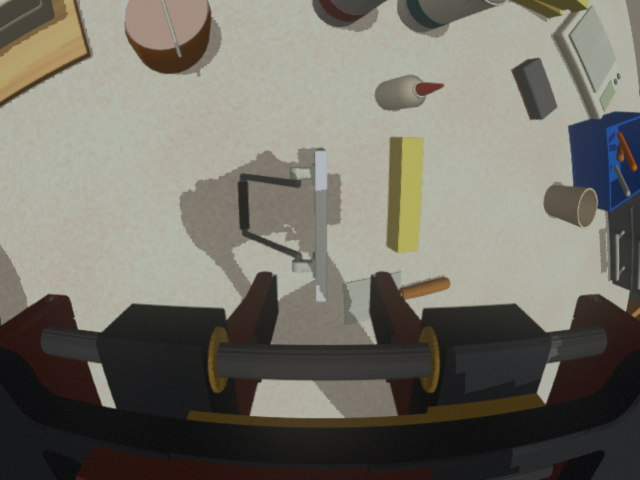

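View pics/c18.png

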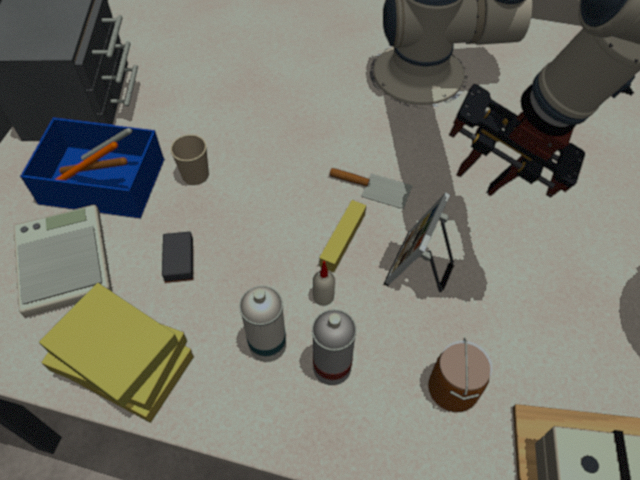

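View pics/s18.png

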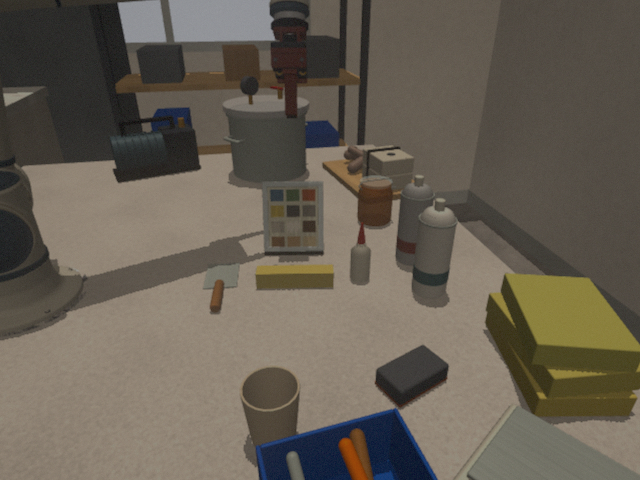

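Run:
```python
from rows import *
c=json.load(open("w18.json"));cs=manip.get_calibration("scene")
W=cv2.resize(cv2.imread("pics/w18.png")[130:310,210:350],None,fx=3.3,fy=3.3,interpolation=cv2.INTER_CUBIC)
C=cv2.resize(cv2.imread("pics/c18.png")[180:300,370:470],None,fx=4.9,fy=4.9,interpolation=cv2.INTER_CUBIC)
C=cv2.resize(C,(400,480))if 0 else C
h=max(W.shape[0],C.shape[0]);pad=lambda i:cv2.copyMakeBorder(i,0,h-i.shape[0],0,0,0)
o=np.hstack([pad(W),pad(C)]);print(o.shape,W.shape);cv2.imwrite("pics/z18.png",o[:600,:1000] if o.shape[1]<=800 else cv2.resize(o,None,fx=.84,fy=.84))
for q in(.66,.6,.5):
  L=least_squares(lambda l:(foot(q)[2])*np.cos(l)-(foot(q)[0]-5)*np.sin(l)-6,.3).x[0]
  b,R=chart(np.pi/2+L)
  F=[tuple(foot(q)),(5,-65,160),(5,65,160),(-5,-65,160),(-5,65,160),(-5,-65,0),(5,-65,0)]
  X=np.array([b+R@np.array(x) for x in F]);print(q,np.degrees(L).round(1),proj("wrist",X,c).round(1).tolist(),proj("scene",X,cs).round(1).tolist())
print(manip.state()["clock"])
```

```text
(594, 952, 3) (594, 462, 3)
0.66 17.8 [[245.6, 204.6], [317.3, 150.0], [317.7, 301.3], [329.8, 150.0], [329.1, 301.3], [325.9, 147.4], [317.7, 147.4]] [[444.1, 275.5], [422.3, 251.3], [448.0, 194.3], [417.0, 248.2], [443.1, 191.3], [380.7, 283.6], [385.4, 286.3]]
0.6 16.4 [[251.1, 204.2], [322.3, 150.0], [322.2, 301.3], [334.8, 150.1], [333.6, 301.1], [325.9, 147.4], [317.7, 147.4]] [[440.8, 274.2], [420.1, 250.1], [446.0, 193.1], [414.8, 247.0], [441.0, 190.2], [380.7, 283.7], [385.4, 286.3]]
0.5 14.1 [[260.2, 203.6], [330.2, 150.0], [329.4, 301.1], [342.7, 150.1], [340.7, 300.7], [325.9, 147.4], [317.7, 147.4]] [[435.2, 272.1], [416.7, 248.1], [442.8, 191.3], [411.3, 245.2], [437.7, 188.5], [380.6, 283.7], [385.4, 286.3]]
22.1
```

View pics/z18.png

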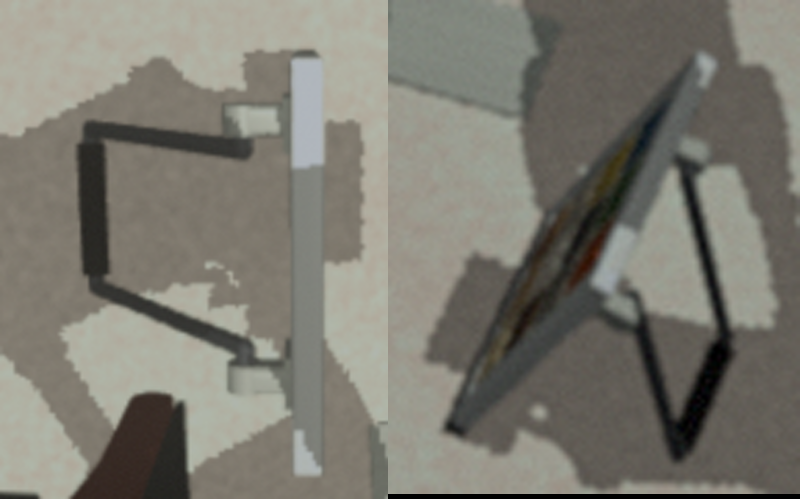

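```bash
python3 -c "
from bench import manip
print(manip.job_done())"
```

```text
the job is handed in; nothing more can be done
None
```

The chart is standing on its own, leaning back on its fully open leg, and I've handed the job in at about 22 s of the 64 s allowed.

- **Leg:** I gripped the foot bar and swung it about its hinge until it met the stop. The stop showed when the chart's bottom edge began to lift by about 2 mm; I lowered that edge back down and let go.
- **Tipping up:** I put one finger under the top edge and closed the jaws loosely round the panel. I tipped it on its bottom edge past vertical, then lowered it on the back finger until the leg took the weight, with no drop. The gripper then opened and backed straight off.

**Last checks:**
- After I released it, all three cameras showed the chart standing.
- The foot and panel edges were within about 2–4 pixels of where they should be for the leg at its 0.66 rad stop. The lean works out at about 18°, against the stated 17°.
- In the scene and side pictures the dropper bottle, cans, cup, jar, sanding block and spatula were where they had been at the start.
- The wrist force never read above about 5 N. The readings were noisy and did not show the pull at the stop clearly, so I judged the stop by camera instead.

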